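# Lock the tow bar with a wire lock pin

## Robot

A 6-joint arm with a two-finger parallel gripper is mounted at the origin on the work surface. World frame = base frame: x ahead of the robot, y to its left, z up, the work surface at z = 0. Lengths are in m, angles in rad, forces in N, time in s.
With the tool pointing down it reaches from about 0.425 to 1.125 m from the base axis. Payload 14.9 kg.
Tool frame: the origin (TCP) lies at the very end of the fingers, on their centre line; the grasp point (between the pads) lies 19 mm behind it; z points along the fingers, y is the direction in which the jaws open and shut (so a half turn about z gives the same grasp; the last joint's range is limited). The gripper opens to 91 mm and grips with 3 to 60 N. Pads are 32 mm wide; open, the fingers measure 118 mm over their backs; the gripper's body (76 mm by 178 mm) begins 60 mm behind the grasp point.
Start: joints at [-1.265, 0.379, 1.734, -0, 1.028, -0.033], TCP at [0.233, -0.66, 0.176] pointing down, gripper open.
Joint ranges: [-2.77, 2.77], [-0.74, 2.19], [0, 2.66], [-1.06, 4.2], [0.31, 2.87], [-3.08, 3.08]. Speed limits (rad/s): [1.89, 1.89, 2.39, 3.14, 3.14, 3.14].

## Interface

Orientations are given as a 3x3 rotation matrix whose columns are the frame's x, y, z axes.
In Python, from plant import sense, optics, robot, nets gives the robot as it stands. The module is installed in compiled form; this text tells all that it offers.
- The arm moves only by the tool step_arm, never from a script. Its argument "motion" is a list that holds one entry, the list of rows, each a list of 7 numbers: the turn, a rotation vector about the world's x, y, z in rad, then the shift along the world's x, y, z in cm, then the closure in counts, from 0 (fully open) to 255 (shut). In form: [[[wx, wy, wz, tx, ty, tz, grip], ...]]. A call has 1 to 12 rows; each row shifts and turns the commanded pose from where the row before left it; what a row does not reach is not made up. A row lasts 1/12 s, in which the tool goes at most 41.7 mm and 7.16 degrees, less where a joint would pass 70% of its speed; a pose out of reach is approached as far as the arm can. A call is refused whole if a number of a shift passes 4.17 or a number of a turn 0.125, either way. A call with a gripper value outside its range is refused whole. The fingers move at their own pace and stop on an object; "newtons" is the grip in N (left out, the last holds). Time passes only in rows, so rows that do not move let the fingers close. It gives the time, the measured TCP pose, the force and the opening at its end, in the units of the state.
- sense(): the state, without advancing time (a new reading comes with each control period).
- optics.camera(name): name is "scene" or "top" or "wrist"; returns a dict with "pixels" (480x640x3 uint8, blue, green, red), "intrinsics" (3x3 intrinsics, pixels), "xyz" and "attitude" of the camera in the world. Camera axes: x right, y down, z forward; pixel columns grow to the right and rows downward; lengths in m; the calibration is good to about 2 mm. A picture is of the moment at which its call begins. There is no depth.
- robot.job_done(): hands the job in, once; it reports no verdict.
Trained networks look in the newest picture that a camera, given by its name, has taken for a name from the list of things; names that differ only in an ending like _2 or _b are one class to them, and where a whole thing is asked for, a point or a joint stands for the part that bears it (a point fixed in the world has none). Each returns a list of dicts, best first, with "score" (0 to 1); they miss things now and then, are a little off and sometimes report something else, mostly with a low value. They report only what shows in the picture. A call takes as long as a camera call.
- nets.regions_of(camera, thing): "mask" (480x640 bool, what is visible of it) and "extent" ([left, top, right, bottom] in pixels, round what is visible of it).
The state is a dict: "t": time; "joints": joint angles; "joint_velocities": joint speeds; "joint_torque": joint torques, N m; "tool_pos": TCP position; "eef_rot": TCP orientation; "force": force on the tool from outside, world axes, zero at the start; "ft_torque": the same for the moment, N m; "opening": opening from 0.0 (shut) to 1.0 (fully open).
Only numpy, scipy, OpenCV 4.12 (cv2) and the standard library are available. Lean on these libraries where they do the work, as an engineer would, in place of code of your own. Each camera call takes 0.05 s, during which the arm holds its last target.

## Task

Take the red-headed lock pin out of its blue holder and push it from above through the hole in the steel tow bar until its flange sits fully home on the bar, with its wire ring still open and pointing out past the bar's free end. Then swing the ring down over the bar's end as far as it goes, and let go. Feel for the hole and turn the ring gently, never forcing either against the bar or its stop, and do not disturb the spanner, the spray can and the socket.

Things in the scene. Friction and masses are not known exactly. Their poses are not given: they have to be found in the camera images.
- stand: Green steel bench stand, fixed, base 130 x 120 mm, with a level square tube (46 mm outside, 120 mm long, top 123 mm up) that holds a 30 x 30 mm bright steel bar. Origin: on the table below the tube's open mouth; z up, x back into the tube. The bar sticks out along -x, roughly towards the robot. A clamp screw 70 mm behind the mouth rises to 145 mm.
- mouth (a point): On the centre line of the bar's flat top face, at the tube's mouth, 115 mm above the table; axes as the stand. Upright 13.5 mm through hole in mid width (y = 0), 20 mm from the bar's free end. The bar is clamped at a different reach each time: the hole lies 51 to 73 mm from here along -x, not measured. Find it by eye, or by feel with the pin's tip on the top face.
- holder: Blue plastic block 50 x 50 mm, 54 mm high, fixed, with a loose 15 mm hole 50 mm deep in the middle of its top, where the pin stands at first. Origin: centre of its underside.
- pin_grip (a point): Middle of the pin's red square head (16 x 16 mm, sides along the pin's x and y), 36 mm above the flange's underside; the head spans 4 to 48 mm above it. z up along the pin; the open ring points to -x. Grip the faces to +y and -y, clear of the ring. Pivot studs stick out 20 mm to +y and -y, tops 12 mm above the flange's underside: keep fingertips higher. Pin weighs 0.12 to 0.21 kg.
- pin_seat (a point): Centre of the underside of the pin's flange (24 mm across, 4 mm thick), the face that must come down on the bar's top face; axes as pin_grip. Below it is a round stem, 12 mm thick and 44 mm long, its end tapering to 10 mm over the last 2.5 mm.
- ring_bar (a point): Centre of the ring's cross bar, a yellow sleeve 10 mm thick and 26 mm long, 56 mm from the pivot line; it turns with the ring. The ring is a brass loop of 5 mm wire, 47 mm wide outside and 37 mm inside. Its arms run from the pivots (8 mm above the flange's underside, over the pin's axis) and pass either side of the 30 mm bar.
- ring (a joint): Angle of the ring about its pivots (rad): 0 = level, pointing to the pin's -x; positive = swung down; stops at -0.6 and 1.15. At 1.15 it is fully over: cross bar 23 mm out from the pin's axis and 43 mm below the flange's underside, just past and below the bar's end. Stiff pivot: about 2 N on the cross bar moves it and it stays where it is left.
- spanner: Loose spanner, about 160 mm long, lying on the table: a bystander. Origin at its underside.
- spray: Loose blue spray can, 52 mm wide and 130 mm high, standing: a bystander. Origin: centre of its underside.
- socket: Loose steel socket, 28 mm wide and 45 mm high, standing: a bystander. Origin: centre of its underside.

How it is judged:
On the way:
1. the pin is fully home in the bar's hole with its ring still open (z of pin_seat in the frame of mouth between -0.003 and 0.003 m and y of pin_seat in the frame of mouth between -0.004 and 0.004 m and x of pin_seat in the frame of mouth between -0.076 and -0.048 m and angle between pin_seat's own z axis and vertical below 0.12 rad and value of joint ring below 0.6 rad), for 0.2 s.
At the end, for the whole second after the job is handed in: The pin stands upright (within 0.12 rad) in the bar's hole with its flange within 3 mm of the bar's top face and its axis within 4 mm of the bar's middle, and its ring is swung down over the bar's end to at least 1.0 rad of its 1.15 and at rest; nothing held (z of pin_seat in the frame of mouth between -0.003 and 0.003 m and y of pin_seat in the frame of mouth between -0.004 and 0.004 m and x of pin_seat in the frame of mouth between -0.076 and -0.048 m and angle between pin_seat's own z axis and vertical below 0.12 rad and value of joint ring above 1 rad and velocity of joint ring below 0.1 rad/s); the robot touches nothing.
It fails at once if the pin or its ring is forced against the bar or stand with more than 90 N (contact force between pin and stand above 90 N).
It fails at once if the spanner is shifted by more than 30 mm (distance of spanner from where it was at the start of the episode above 0.03 m).
It fails at once if the spray can is shifted by more than 30 mm (distance of spray from where it was at the start of the episode above 0.03 m).
It fails at once if the socket is shifted by more than 30 mm (distance of socket from where it was at the start of the episode above 0.03 m).
It also fails if it takes over 61 s, if anything falls off the work surface, if the arm or the gripper's body presses on something with over 40 N, if the wrist force passes 120 N, or if a joint passes its speed limit or range.

## Working session

There is one attempt and no reset: what is moved stays moved. The work goes in short steps, Python scripts to look and compute and a tool call to move; the robot and the scene stay as the last step left them, time stands still between calls to the robot, and variables do not carry over. Pictures are saved under pics/ and viewed, and the job is handed in when it is done.

Besides the shell and the picture viewer there is one more tool, called in YAML: its name, and indented under it one key for each argument. step_arm: Moves the arm, as the interface text tells. Its arguments: {"type":"object","properties":{"motion":{"type":"array"},"newtons":{"type":"number"}},"required":["motion"]}

```bash
mkdir -p pics
cat > h.py <<'E'
import numpy as np, cv2
from plant import sense, optics, robot, nets
def snap(c,name):
    d=optics.camera(c); cv2.imwrite(f'pics/{name}.png',d['pixels']); np.savez(f'pics/{name}.npz',K=d['intrinsics'],p=d['xyz'],R=d['attitude']); return d
def ray(d,u,v):
    r=np.array(d['attitude'])@np.linalg.inv(np.array(d['intrinsics']))@np.array([u,v,1.]); return np.array(d['xyz']),r
def onz(d,u,v,z):
    p,r=ray(d,u,v); return p+r*(z-p[2])/r[2]
def proj(d,P):
    c=np.array(d['attitude']).T@(np.array(P)-np.array(d['xyz'])); q=np.array(d['intrinsics'])@c; return q[:2]/q[2]
def load(name):
    z=np.load(f'pics/{name}.npz'); return dict(intrinsics=z['K'],xyz=z['p'],attitude=z['R'],pixels=cv2.imread(f'pics/{name}.png'))
E
python3 - <<'E'
from h import *
for c in ['scene','top']:
    d=snap(c,c+'0'); print(c,np.round(d['xyz'],3),np.round(d['attitude'],3).tolist(),np.round(d['intrinsics'],1).tolist())
    for t in ['stand','holder','pin_grip','ring_bar','spanner','spray','socket']:
        for r in nets.regions_of(c,t)[:2]:
            m=r['mask']; ys,xs=np.nonzero(m); print(t,round(r['score'],2),r['extent'],m.sum(),xs.mean().round(1),ys.mean().round(1))
s=sense();print(s['t'],s['tool_pos'],s['eef_rot'],s['force'])
E
```

```text
scene [ 1.181 -0.261  0.545] [[0.354, 0.513, -0.782], [0.935, -0.178, 0.306], [0.018, -0.84, -0.543]] [[495.7, 0.0, 316.6], [0.0, 495.7, 236.5], [0.0, 0.0, 1.0]]
stand 0.71 [397.1, 199.4, 423.0, 223.1] 174 408.9 209.5
holder 0.4 [333.2, 226.6, 347.0, 246.0] 270 339.5 235.1
pin_grip 0.84 [397.8, 199.2, 435.1, 223.6] 343 423.8 210.0
ring_bar 0.74 [174.2, 251.7, 267.7, 415.6] 9681 220.4 352.4
ring_bar 0.68 [395.3, 199.8, 424.7, 224.6] 182 408.2 209.6
spanner 0.72 [107.5, 263.2, 159.5, 318.3] 783 130.9 291.6
spray 0.59 [426.4, 232.0, 465.0, 313.4] 2458 444.0 273.7
socket 0.8 [334.5, 223.5, 345.1, 248.3] 298 339.6 235.2
top [ 0.449 -0.02   0.932] [[0.029, -0.994, 0.101], [-1.0, -0.028, 0.009], [-0.007, -0.101, -0.995]] [[449.7, 0.0, 318.7], [0.0, 449.7, 234.9], [0.0, 0.0, 1.0]]
holder 0.62 [179.2, 241.5, 210.7, 271.5] 580 196.9 254.7
pin_grip 0.74 [182.5, 247.9, 216.3, 285.5] 335 192.5 262.3
ring_bar 0.59 [181.7, 249.8, 213.1, 283.6] 156 200.8 269.8
spanner 0.89 [448.6, 245.6, 481.3, 319.9] 783 466.0 284.1
spray 0.72 [210.2, 149.2, 250.5, 188.3] 992 230.0 167.7
spray 0.68 [449.4, 247.5, 484.1, 323.4] 807 465.9 283.5
socket 0.57 [262.7, 282.1, 280.5, 293.8] 143 272.6 286.9
0.8 [ 0.23265988 -0.6601967   0.17611525] [[ 9.43146114e-01  3.32378410e-01 -2.04429885e-06]
 [ 3.32378409e-01 -9.43146113e-01  4.93667672e-05]
 [ 1.44803751e-05 -4.72395555e-05 -9.99999999e-01]] [ 0.16324078 -1.00249334 -0.09308138]
```

View pics/scene0.png

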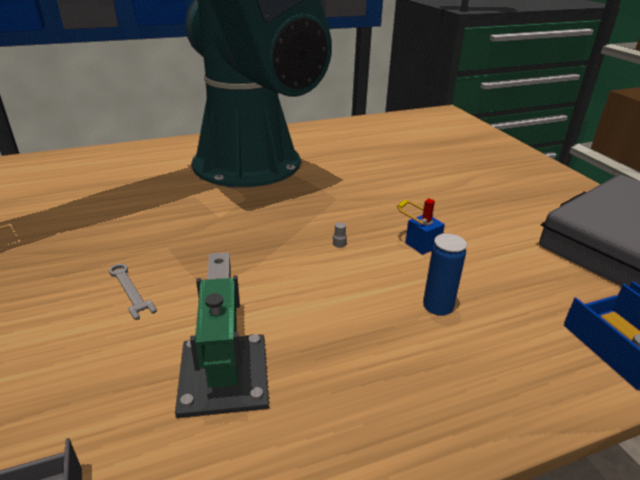

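View pics/top0.png

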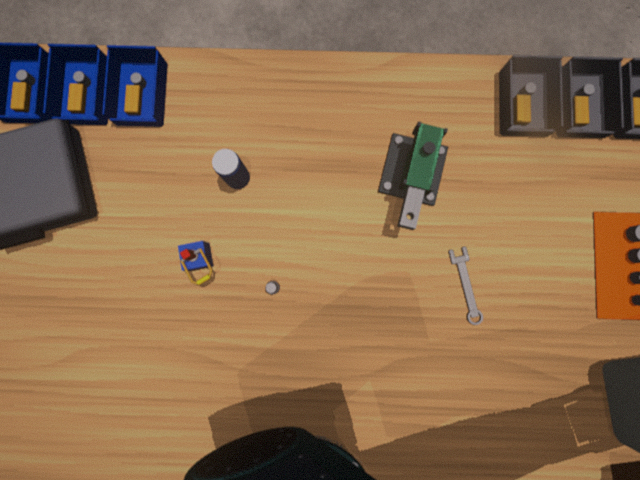

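The scene picture shows the pin in its blue holder at (425,230), stand at (220,340), and bar hole at (219,261). In the top picture the holder is at (195,256), the red head at (187,255), the ring's yellow bar at (202,281) and the bar hole at about (409,216). Next I'll enlarge these areas.

Run:
```python
from h import *
t=load('top0');s=load('scene0')
a=cv2.resize(t['pixels'][225:300,165:240],None,fx=5.3,fy=5.3,interpolation=cv2.INTER_CUBIC)
b=cv2.resize(t['pixels'][110:240,365:460],None,fx=4.2,fy=4.2,interpolation=cv2.INTER_CUBIC)
a=cv2.copyMakeBorder(a,0,b.shape[0]-a.shape[0],0,0,cv2.BORDER_CONSTANT); cv2.imwrite('pics/topz.png',np.hstack([a,b]));
a=cv2.resize(s['pixels'][190:260,390:460],None,fx=5.7,fy=5.7,interpolation=cv2.INTER_CUBIC)
b=cv2.resize(s['pixels'][240:340,180:275],None,fx=4,fy=4,interpolation=cv2.INTER_CUBIC)[:a.shape[0]]
a=a[:b.shape[0]]
cv2.imwrite('pics/scz.png',np.hstack([a,b]))
```

```text
(no output)
```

View pics/topz.png

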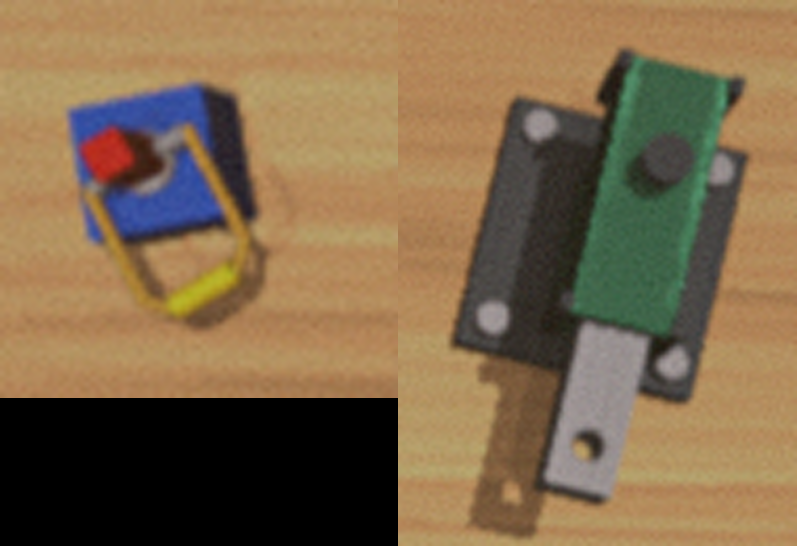

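View pics/scz.png

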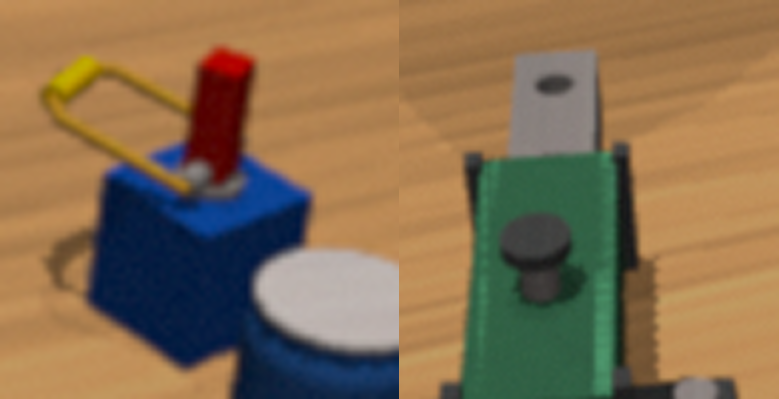

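Run:
```python
from h import *
t=load('top0');s=load('scene0')
T=lambda x,y,z:onz(t,x/5.3+165-.4,y/5.3+225-.4,z)
B=lambda x,y,z=.115:onz(t,x/4.2+365-.4,y/4.2+110-.4,z)
S=lambda x,y,z:onz(s,x/5.7+390-.4,y/5.7+190-.4,z)
S2=lambda x,y,z=.115:onz(s,(x-399)/4+180-.4,y/4+240-.4,z)
pr=lambda n,p:print(n,np.round(p,4))
pr('head top',T(109,155,.102)); pr('head scene',S(229,65,.102))
pr('pivA',T(176,138,.062));pr('pivB',T(93,187,.062));pr('rb',T(201,292,.062)); pr('rb z.08',T(201,292,.08))
pr('rb sc',S(78,77,.062)); pr('rb sc.08',S(78,77,.08))
pr('ringcornersL',T(165,308,.065)); pr('R',T(240,270,.065))
pr('hole',B(588,446));pr('hole sc',S2(554,84))
pr('endL',B(545,485));pr('endR',B(606,498)); pr('mouthL',B(583,322));pr('mouthR',B(648,333))
pr('end sc',S2(517,53));pr('',S2(596,53)); pr('m',S2(510,153));pr('m',S2(598,153))
pr('tube back',B(632,58,.123));pr('',B(728,80,.123));pr('tube front',B(574,310,.123));pr('',B(670,332,.123))
pr('holder corners',T(70,110,.054));pr('',T(205,85,.054));pr('',T(92,240,.054));pr('',T(232,222,.054))
pr('socket',onz(t,271,287,.045));pr('spray',onz(t,226,163,.13));
```

```text
head top [0.4908 0.2334 0.102 ]
head scene [0.4983 0.2317 0.102 ]
pivA [0.4998 0.2214 0.062 ]
pivB [0.481  0.2508 0.062 ]
rb [0.444  0.2092 0.062 ]
rb z.08 [0.4441 0.2044 0.08  ]
rb sc [0.4269 0.2205 0.062 ]
rb sc.08 [0.455  0.2025 0.08  ]
ringcornersL [0.4379 0.2211 0.065 ]
R [0.4524 0.1946 0.065 ]
hole [ 0.5766 -0.3516  0.115 ]
hole sc [ 0.5755 -0.179   0.115 ]
endL [ 0.559  -0.3328  0.115 ]
endR [ 0.554  -0.3591  0.115 ]
mouthL [ 0.6315 -0.3501  0.115 ]
mouthR [ 0.6274 -0.3785  0.115 ]
end sc [ 0.5511 -0.1881  0.115 ]
 [ 0.5609 -0.1601  0.115 ]
m [ 0.6116 -0.2017  0.115 ]
m [ 0.6218 -0.1726  0.115 ]
tube back [ 0.7485 -0.3698  0.123 ]
 [ 0.7397 -0.4118  0.123 ]
tube front [ 0.6349 -0.3431  0.123 ]
 [ 0.6263 -0.3845  0.123 ]
holder corners [0.5095 0.2635 0.054 ]
 [0.5202 0.214  0.054 ]
 [0.4618 0.2525 0.054 ]
 [0.4699 0.2013 0.054 ]
socket [0.4336 0.0784 0.045 ]
spray [0.6573 0.16   0.13  ]
```

Run:
```python
from h import *
t=load('top0');s=load('scene0')
B=lambda x,y,z=.115:onz(t,(x-398)/4.2+365-.4,y/4.2+110-.4,z)
pr=lambda n,p:print(n,np.round(p,4))
pr('hole',B(588,446))
pr('endL',B(545,485));pr('endR',B(606,498)); pr('mouthL',B(583,322));pr('mouthR',B(648,333))
pr('tube back',B(632,58,.123));pr('',B(728,80,.123));pr('tube front',B(574,310,.123));pr('',B(670,332,.123))
for n,d in(('t',t),('s',s)):
    print(n,proj(d,[.4945,.2325,.102]),proj(d,[.4945,.2325,.054]))
e=sense();R=np.array(e['eef_rot']);print(R.round(3).tolist())
```

```text
hole [ 0.5717 -0.1786  0.115 ]
endL [ 0.5541 -0.1601  0.115 ]
endR [ 0.5491 -0.1866  0.115 ]
mouthL [ 0.6266 -0.1759  0.115 ]
mouthR [ 0.6225 -0.2044  0.115 ]
tube back [ 0.7438 -0.1949  0.123 ]
 [ 0.735  -0.2372  0.123 ]
tube front [ 0.6301 -0.1705  0.123 ]
 [ 0.6215 -0.2122  0.123 ]
t [185.76697719 251.89059124] [193.13552953 253.44280614]
s [429.05808864 200.01881732] [425.53979296 221.93313231]
[[0.943, 0.332, -0.0], [0.332, -0.943, 0.0], [0.0, -0.0, -1.0]]
```

step_arm:
  motion:
    - [[0,0,0,2.5,2.1,1.2,0],[0,0,0,2.5,2.1,1.2,0],[0,0,0,2.5,2.1,1.2,0],[0,0,0,2.5,2.1,1.2,0],[0,0,0,2.5,2.1,1.2,0],[0,0,0,2.5,2.1,1.2,0],[0,0,0,2.5,2.1,1.2,0],[0,0,0,2.5,2.1,1.2,0],[0,0,0,2.5,2.1,1.2,0],[0,0,0,2.5,2.1,1.2,0],[0,0,0,2.5,2.1,1.2,0],[0,0,0,2.5,2.1,0.8,0]]

```text
t: 1.8
tool_pos: [0.534, -0.4072, 0.3176]
eef_rot: [[0.943, 0.332, 0.001], [0.332, -0.943, -0.001], [0.001, 0.001, -1.0]]
force: [0.6, -0.1, -0.4]
opening: 0.996
```

step_arm:
  motion:
    - [[0,0,0,0.2,2.5,0,0],[0,0,0,0.2,2.5,0,0],[0,0,0,0.2,2.5,0,0],[0,0,0,0.2,2.5,0,0],[0,0,0,0.2,2.5,0,0],[0,0,0,0.2,2.5,0,0],[0,0,0,0.2,2.5,0,0],[0,0,0,0.2,2.5,0,0],[0,0,0,0.2,2.5,0,0],[0,0,0,0,0,0,0],[0,0,0,0,0,0,0]]

```text
t: 2.72
tool_pos: [0.5507, -0.1824, 0.3164]
eef_rot: [[0.943, 0.334, 0.0], [0.334, -0.943, -0.0], [0.0, 0.0, -1.0]]
force: [0.3, -0.3, 0.1]
opening: 1.001
```

Run:
```python
from h import *
w=snap('wrist','w1'); print(w['xyz'],np.round(w['attitude'],3).tolist(),np.round(w['intrinsics'],1).tolist()); print(proj(w,[.574,-.179,.115]),sense()['tool_pos'])
```

```text
[ 0.62462188 -0.15552908  0.52499829] [[0.334, -0.906, -0.259], [-0.942, -0.321, -0.092], [0.0, 0.275, -0.962]] [[392.2, 0.0, 318.8], [0.0, 392.2, 238.9], [0.0, 0.0, 1.0]]
[323.71061145 182.28197954] [ 0.55074302 -0.18316658  0.31632596]
```

View pics/w1.png

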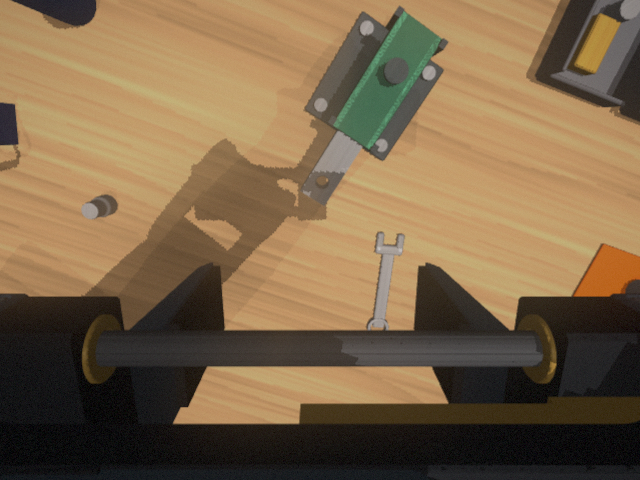

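The wrist picture shows the bar hole at about (322,181), close to the predicted (324,182). I'll refine it in a crop while moving on to the pin.

Run:
```python
from h import *
w=load('w1'); cv2.imwrite('pics/w1z.png',cv2.resize(w['pixels'][90:220,280:400],None,fx=4.5,fy=4.5,interpolation=cv2.INTER_CUBIC))
```

```text
(no output)
```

View pics/w1z.png

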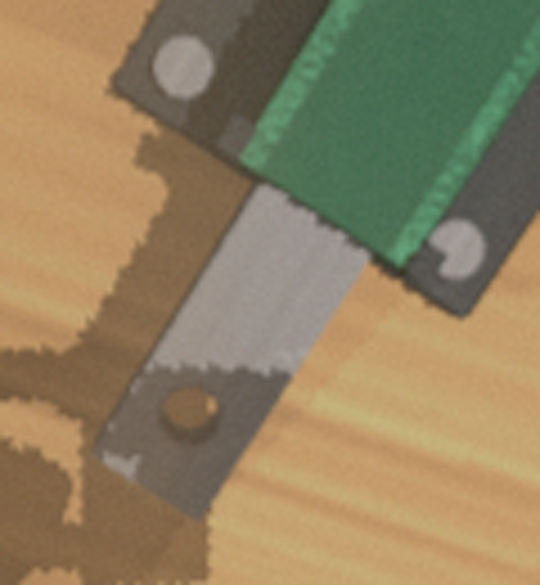

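step_arm:
  motion:
    - [[0,0,0.0154,0.3,2.8,0,0],[0,0,0.0154,0.3,2.8,0,0],[0,0,0.0154,0.3,2.8,0,0],[0,0,0.0154,0.3,2.8,0,0],[0,0,0.0154,0,2.8,0,0],[0,0,0.0154,0,2.8,0,0],[0,0,0.0154,-0.5,2.8,0,0],[0,0,0.0154,-0.6,2.8,0,0],[0,0,0.0154,-0.8,2.8,0,0],[0,0,0.0154,-1.0,2.8,0,0],[0,0,0.0154,-1.0,2.8,0,0],[0,0,0.0154,-1.0,2.8,0,0]]

```text
t: 3.77
tool_pos: [0.5136, 0.1531, 0.3162]
eef_rot: [[0.866, 0.5, 0.0], [0.5, -0.866, -0.0], [0.0, 0.0, -1.0]]
force: [0.7, -0.1, 0.4]
opening: 0.997
```

step_arm:
  motion:
    - [[0,0,0,-2.0,2.0,0,0],[0,0,0,-2.0,2.0,0,0],[0,0,0,-1.5,1.5,0,0],[0,0,0,0,0,0,0],[0,0,0,0,0,0,0]]

```text
t: 4.18
tool_pos: [0.4588, 0.2077, 0.3163]
eef_rot: [[0.866, 0.501, 0.0], [0.501, -0.866, -0.0], [0.0, 0.0, -1.0]]
force: [-0.1, 0.2, 0.2]
opening: 0.998
```

Run:
```python
from h import *
w=load('w1')
for n,x,y in(('hole',190,410),('eL',100,448),('eR',200,515),('mL',262,180),('mR',372,252)):
    print(n,np.round(onz(w,x/4.5+280-.4,y/4.5+90-.4,.115),4))
d=snap('wrist','w2'); print(sense()['tool_pos'])
q=proj(d,[.4935,.233,.08]);print(q)
u,v=map(int,q); u=min(max(u,90),550);v=min(max(v,90),390)
print(u-90,v-90)
cv2.imwrite('pics/w2z.png',cv2.resize(d['pixels'][v-90:v+90,u-90:u+90],None,fx=3.3,fy=3.3,interpolation=cv2.INTER_CUBIC))
```

```text
hole [ 0.5749 -0.1766  0.115 ]
eL [ 0.5595 -0.1598  0.115 ]
eR [ 0.5524 -0.1871  0.115 ]
mL [ 0.6286 -0.1745  0.115 ]
mR [ 0.6222 -0.2034  0.115 ]
[0.45927691 0.20726452 0.31629575]
[315.07765717 160.5186643 ]
225 70
```

View pics/w2z.png

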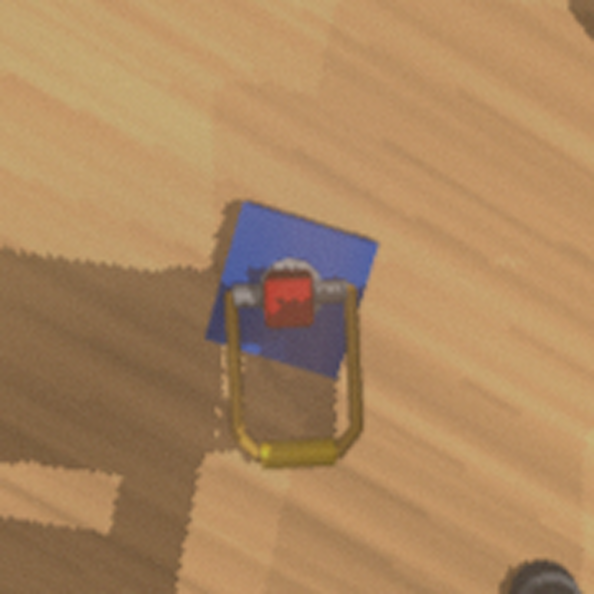

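Run:
```python
from h import *
d=load('w2')
W=lambda x,y,z:onz(d,225+(x+.5)/3.3-.5,70+(y+.5)/3.3-.5,z)
A=W(232,297,.062);B=W(350,292,.062);print('studs',A,B,(A+B)/2,np.degrees(np.arctan2(*(A-B)[1::-1]))-90)
A=W(262,456,.07);B=W(338,452,.07);print('rb',A,B,(A+B)/2,np.degrees(np.arctan2(*(A-B)[1::-1]))-90)
print('flange',W(290,290,.058))
for y in(300,302,304):print(W(288.5,y,.102))
for P in([.4925,.2335,.102],[.4925,.2335,.058],[.4945,.2325,.102],[.4945,.2325,.058]):
    q=proj(d,P);print(P,(q-[225,70])*3.3)
for n in('top0','scene0'):
    print(n,[proj(load(n),P).round(1) for P in([.4925,.2335,.102],[.4925,.2335,.058],[.4945,.2325,.102],[.4945,.2325,.058])])
d=load('top0')['pixels'];
for n in('top0','scene0','w2'):
    p=load(n)['pixels'].astype(int); m=(p[...,2]>100)&(p[...,1]<60)&(p[...,0]<70)
    ys,xs=np.nonzero(m); 
    c=cv2.connectedComponentsWithStats(m.astype(np.uint8));print(n,[(s.tolist(),ce.round(1).tolist()) for s,ce in zip(c[2][1:],c[3][1:]) if s[4]>20])
```

```text
studs [0.48131809 0.25312529 0.062     ] [0.50359113 0.21808456 0.062     ] [0.49245461 0.23560492 0.062     ] 32.44137816373062
rb [0.43864058 0.21656287 0.07      ] [0.45350048 0.19378481 0.07      ] [0.44607053 0.20517384 0.07      ] 33.119549246353856
flange [0.49334623 0.23657936 0.058     ]
[0.49350807 0.236446   0.102     ]
[0.49295882 0.23613159 0.102     ]
[0.49240911 0.23581693 0.102     ]
[0.4925, 0.2335, 0.102] [293.73502416 306.26203227]
[0.4925, 0.2335, 0.058] [295.19753493 295.38248732]
[0.4945, 0.2325, 0.102] [299.52584052 302.38163587]
[0.4945, 0.2325, 0.058] [300.45533781 291.85197763]
top0 [array([185.2, 253. ]), array([192. , 254.3]), array([185.8, 251.9]), array([192.6, 253.3])]
scene0 [array([429. , 199.5]), array([425.7, 219.6]), array([429.1, 200. ]), array([425.8, 220.2])]
top0 [([623, 228, 11, 15, 33], [626.2, 236.9]), ([181, 250, 9, 9, 61], [185.1, 253.9]), ([625, 250, 10, 14, 30], [628.2, 258.4]), ([627, 272, 9, 13, 28], [629.7, 279.6]), ([629, 295, 8, 11, 24], [631.5, 301.0])]
scene0 [([425, 199, 9, 5, 33], [429.4, 201.0])]
w2 []
```

step_arm:
  motion:
    - [[0,0,0.025,1.7,1.4,-2.0,0],[0,0,0.025,1.67,1.42,-3.0,0],[0,0,0,0,0,-3.5,0],[0,0,0,0,0,-3.5,0],[0,0,0,0,0,-3.5,0],[0,0,0,0,0,-3.0,0],[0,0,0,0,0,-2.5,0],[0,0,0,0,0,-2.0,0],[0,0,0,0,0,-1.1,0],[0,0,0,0,0,0,0],[0,0,0,0,0,0,0]]

```text
t: 5.15
tool_pos: [0.493, 0.2354, 0.0753]
eef_rot: [[0.84, 0.542, -0.0], [0.542, -0.84, -0.0], [-0.0, -0.0, -1.0]]
force: [0.2, 0.4, 0.1]
opening: 0.998
```

Run:
```python
from h import *
d=snap('wrist','w3'); s=snap('scene','s3'); print(sense()['tool_pos'],sense()['force'])
cv2.imwrite('pics/c3.png',np.hstack([cv2.resize(d['pixels'],(480,360)),cv2.resize(s['pixels'][150:270,360:480],(360,360),interpolation=cv2.INTER_CUBIC)])[:, :800])
```

```text
[0.49349769 0.23607339 0.07642347] [ 0.29387132 -0.27456201 -0.07982856]
```

View pics/c3.png

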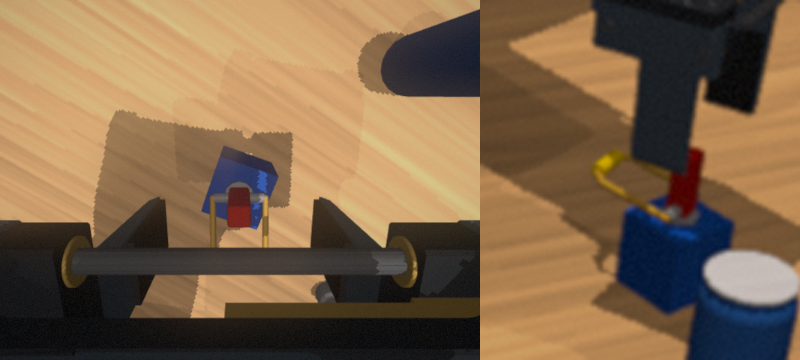

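The wrist picture shows the red head at (238,207) midway between the open fingers, and the ring clear below. Closing.

step_arm:
  motion:
    - [[0,0,0,0,0,0,255],[0,0,0,0,0,0,255],[0,0,0,0,0,0,255],[0,0,0,0,0,0,255],[0,0,0,0,0,0,255],[0,0,0,0,0,0,255],[0,0,0,0,0,0,255],[0,0,0,0,0,0,255],[0,0,0,0,0,0,255],[0,0,0,0,0,0,255]]
  newtons: 35

```text
t: 6.08
tool_pos: [0.4923, 0.236, 0.0751]
eef_rot: [[0.84, 0.543, -0.0], [0.543, -0.84, -0.0], [-0.0, -0.0, -1.0]]
force: [-0.3, 0.8, -0.9]
opening: 0.304
```

step_arm:
  motion:
    - [[0,0,0,0,0,0,255],[0,0,0,0,0,0,255],[0,0,0,0,0,0,255],[0,0,0,0,0,0,255]]

```text
t: 6.42
tool_pos: [0.4923, 0.236, 0.0751]
eef_rot: [[0.84, 0.543, -0.0], [0.543, -0.84, -0.0], [-0.0, -0.0, -1.0]]
force: [-0.8, -0.1, -0.3]
opening: 0.016
```

Run:
```python
from h import *
d=snap('wrist','w4'); s=snap('scene','s4'); print(sense()['opening'],sense()['force'])
cv2.imwrite('pics/c4.png',np.hstack([cv2.resize(d['pixels'],(480,360)),cv2.resize(s['pixels'][150:270,360:480],(320,360),interpolation=cv2.INTER_CUBIC)]))
```

```text
0.006463141903396861 [ 0.81383475  0.5623818  -0.03198501]
```

View pics/c4.png

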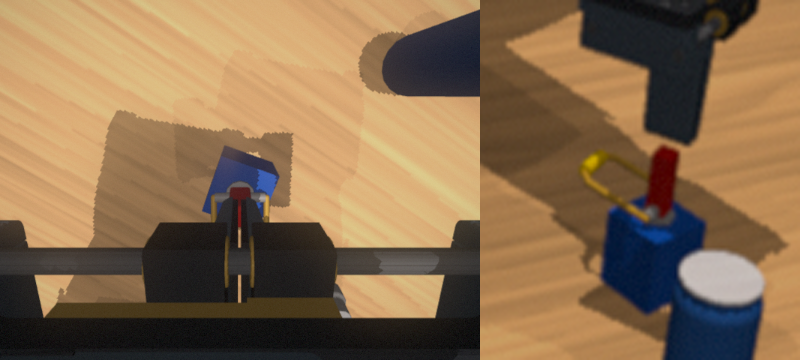

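Run:
```python
from h import *
d=load('w4'); s=load('s4'); print(d['xyz'],sense()['tool_pos'],sense()['eef_rot'])
for P in([.4925,.236,.075],[.4925,.236,.102],[.4925,.236,.058]): print(proj(d,P),proj(s,P))
cv2.imwrite('pics/c4w.png',cv2.resize(d['pixels'][220:420,220:420],None,fx=3,fy=3,interpolation=cv2.INTER_CUBIC))
cv2.imwrite('pics/c4s.png',cv2.resize(s['pixels'][140:260,370:490],None,fx=5,fy=5,interpolation=cv2.INTER_CUBIC))
```

```text
[0.55832814 0.27893725 0.28376191] [0.49233657 0.23596787 0.07512723] [[ 8.39933685e-01  5.42689049e-01 -1.19643158e-06]
 [ 5.42689049e-01 -8.39933685e-01 -2.40170664e-05]
 [-1.40387221e-05  1.95234528e-05 -1.00000000e+00]]
[319.51031685 271.06739481] [428.09156955 211.69697477]
[319.58446936 290.13377608] [430.10517685 199.24393142]
[319.47190451 261.1906651 ] [426.85545026 219.34168634]
```

View pics/c4w.png

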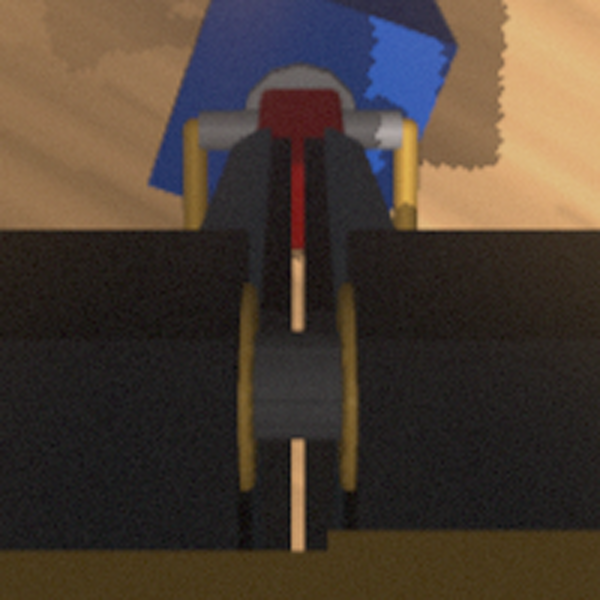

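View pics/c4s.png

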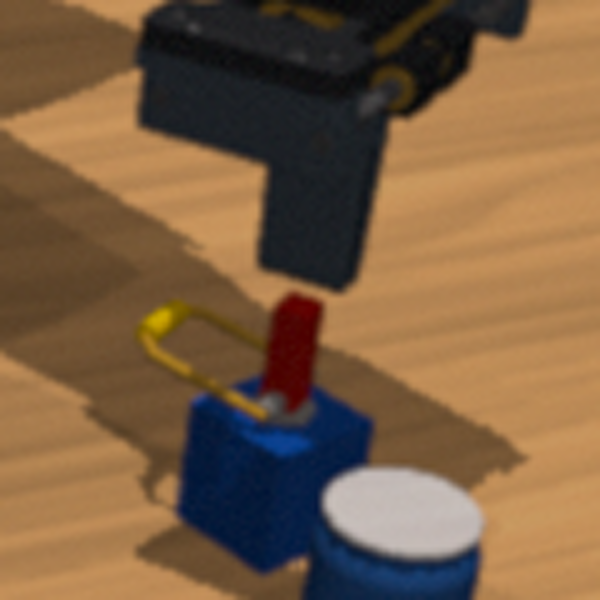

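Run:
```python
from h import *
s=load('s3');w=load('w3')
x=np.array([.84,.542,0]);y=np.array([.542,-.84,0]);T=np.array([.4925,.236,.0])
for z in(.075,.105):
  for a in(.016,-.016):
    for b in (.0455,-.0455):
      P=T+a*x+b*y+[0,0,z]; print(z,a,b,proj(s,P).round(1),proj(w,P).round(1))
cv2.imwrite('pics/c3s.png',cv2.resize(s['pixels'][120:260,350:490],None,fx=4.2,fy=4.2,interpolation=cv2.INTER_CUBIC))
```

```text
0.075 0.016 0.0455 [425.1 224.2] [399.9 244.4]
0.075 0.016 -0.0455 [445.8 205.1] [236.3 244.4]
0.075 -0.016 0.0455 [409.5 218.7] [396.7 297.4]
0.075 -0.016 -0.0455 [430.8 200.2] [239.5 297.4]
0.105 0.016 0.0455 [427.4 210. ] [412.2 262.4]
0.105 0.016 -0.0455 [448.3 191.4] [223.7 262.4]
0.105 -0.016 0.0455 [411.4 204.6] [408.1 322.2]
0.105 -0.016 -0.0455 [433.  186.7] [228.  322.2]
```

View pics/c3s.png

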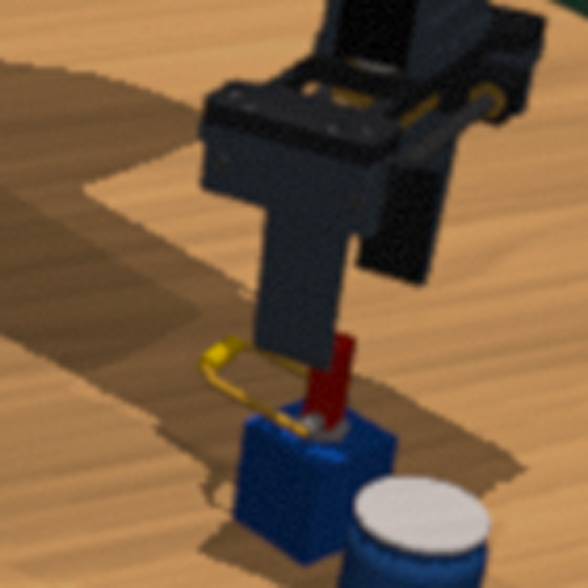

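View pics/w3.png

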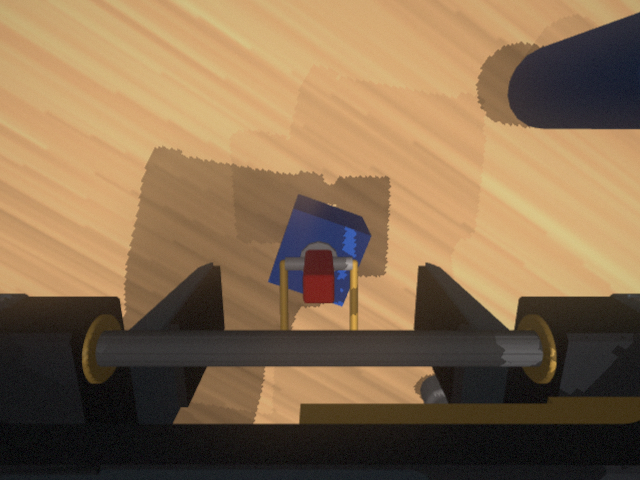

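The wrist picture shows the fingers shut directly above the red head rather than around it. Both cameras put the real fingertips about 41 mm above the reported TCP (tip at z≈0.116). I'll reopen and go lower.

step_arm:
  motion:
    - [[0,0,0,0,0,0,0],[0,0,0,0,0,0,0],[0,0,0,0,0,0,0],[0,0,0,0,0,0,0],[0,0,0,0,0,0,0],[0,0,0,0,0,0,0],[0,0,0,0,0,0,0],[0,0,0,0,0,0,0],[0,0,0,0,0,0,0],[0,0,0,0,0,0,0],[0,0,0,0,0,0,0],[0,0,0,0,0,0,0]]

```text
t: 7.52
tool_pos: [0.4923, 0.236, 0.0751]
eef_rot: [[0.84, 0.543, 0.0], [0.543, -0.84, -0.0], [-0.0, 0.0, -1.0]]
force: [0.6, 0.6, -0.4]
opening: 0.852
```

step_arm:
  motion:
    - [[0,0,0,0,0,-0.4,0],[0,0,0,0,0,-0.5,0],[0,0,0,0,0,-0.5,0],[0,0,0,0,0,-0.5,0],[0,0,0,0,0,-0.5,0],[0,0,0,0,0,-0.5,0],[0,0,0,0,0,-0.4,0],[0,0,0,0,0,0,0],[0,0,0,0,0,0,0]]

```text
t: 8.27
tool_pos: [0.4922, 0.2359, 0.0418]
eef_rot: [[0.84, 0.543, -0.0], [0.543, -0.84, -0.0], [-0.001, -0.0, -1.0]]
force: [-0.1, -0.2, 0.1]
opening: 1.0
```

Run:
```python
from h import *
d=snap('wrist','w5'); s=snap('scene','s5'); e=sense();print(e['opening'],e['force'],e['tool_pos'])
cv2.imwrite('pics/c5.png',np.hstack([cv2.resize(d['pixels'],(480,360)),cv2.resize(s['pixels'][140:260,370:477],(320,360),interpolation=cv2.INTER_CUBIC)]))
```

```text
1.002580050485821 [ 0.67053209 -0.28430367 -0.35328307] [0.4924983  0.23603397 0.04230644]
```

View pics/c5.png

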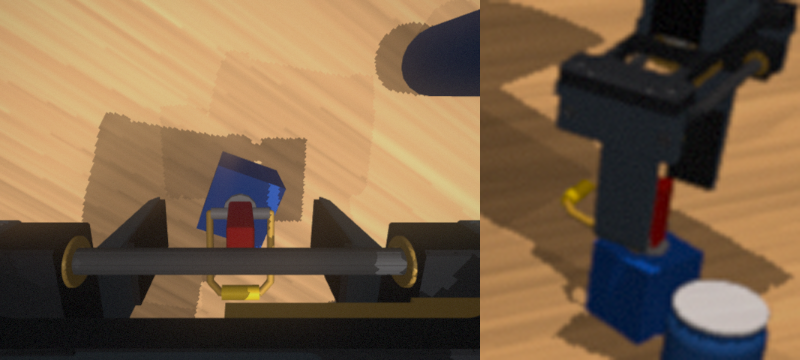

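The fingers now straddle the red head (238,225), with tips at about z=0.083. I'll go 7 mm lower and close.

step_arm:
  motion:
    - [[0,0,0,0,0,-0.3,0],[0,0,0,0,0,-0.4,0],[0,0,0,0,0,0,255],[0,0,0,0,0,0,255],[0,0,0,0,0,0,255],[0,0,0,0,0,0,255],[0,0,0,0,0,0,255],[0,0,0,0,0,0,255],[0,0,0,0,0,0,255],[0,0,0,0,0,0,255],[0,0,0,0,0,0,255],[0,0,0,0,0,0,255]]
  newtons: 35

```text
t: 9.37
tool_pos: [0.4923, 0.236, 0.0352]
eef_rot: [[0.84, 0.543, -0.0], [0.543, -0.84, 0.0], [0.0, -0.0, -1.0]]
force: [0.4, -0.6, 0.3]
opening: 0.302
```

step_arm:
  motion:
    - [[0,0,0,0,0,0,255],[0,0,0,0,0,0,255],[0,0,0,0,0,0,255],[0,0,0,0,0,0,255]]

```text
t: 9.7
tool_pos: [0.4923, 0.2359, 0.0351]
eef_rot: [[0.84, 0.543, -0.0], [0.543, -0.84, -0.0], [-0.0, -0.0, -1.0]]
force: [0.4, 0.2, 0.3]
opening: 0.175
```

Run:
```python
from h import *
d=snap('wrist','w6'); s=snap('scene','s6'); e=sense();print(e['opening'],e['force'],e['tool_pos'])
cv2.imwrite('pics/c6.png',np.hstack([cv2.resize(d['pixels'],(480,360)),cv2.resize(s['pixels'][140:260,370:477],(320,360),interpolation=cv2.INTER_CUBIC)]))
```

```text
0.1762347301286982 [ 0.18316149 -0.36955998 -1.75233251] [0.49236262 0.23598125 0.03511664]
```

View pics/c6.png

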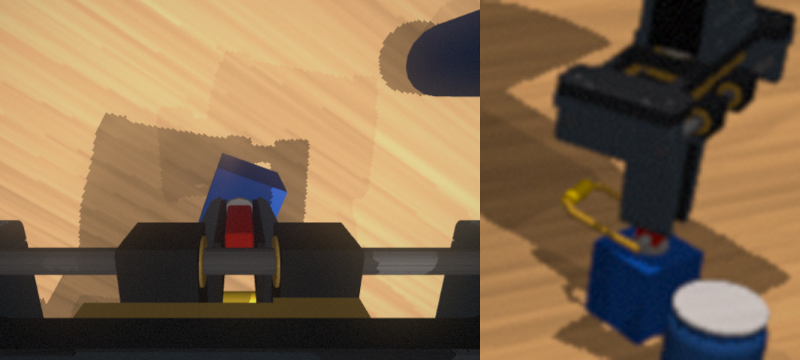

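The opening of 0.176 (16 mm) shows the head is gripped. In the pictures the fingers close on the red head at (238,225), with the flange on the block. Lifting.

step_arm:
  motion:
    - [[0,0,0,0,0,0.5,255],[0,0,0,0,0,1.0,255],[0,0,0,0,0,1.3,255],[0,0,0,0,0,1.5,255],[0,0,0,0,0,1.5,255],[0,0,0,0,0,1.5,255],[0,0,0,0,0,1.5,255],[0,0,0,0,0,1.5,255],[0,0,0,0,0,1.5,255],[0,0,0,0,0,1.2,255],[0,0,0,0,0,0.5,255],[0,0,0,0,0,0,255]]

```text
t: 10.8
tool_pos: [0.493, 0.2363, 0.1719]
eef_rot: [[0.84, 0.543, 0.002], [0.543, -0.84, 0.001], [0.003, 0.0, -1.0]]
force: [0.5, -0.3, -1.6]
opening: 0.168
```

step_arm:
  motion:
    - [[0,0,-0.0663,0.68,-3.45,0,255],[0,0,-0.0663,0.68,-3.45,0,255],[0,0,-0.0663,0.68,-3.45,0,255],[0,0,-0.0663,0.68,-3.45,0,255],[0,0,-0.0663,0.68,-3.45,0,255],[0,0,-0.0663,0.68,-3.45,0,255],[0,0,-0.0663,0.68,-3.45,0,255],[0,0,-0.0663,0.68,-3.45,0,255],[0,0,-0.0663,0.68,-3.45,0,255],[0,0,-0.0663,0.68,-3.45,0,255],[0,0,-0.0663,0.68,-3.45,0,255],[0,0,-0.0663,0.68,-3.45,0,255]]

```text
t: 11.8
tool_pos: [0.5735, -0.1797, 0.1693]
eef_rot: [[0.975, -0.224, -0.001], [-0.224, -0.975, 0.0], [-0.001, -0.0, -1.0]]
force: [1.4, 0.4, -1.7]
opening: 0.174
```

step_arm:
  motion:
    - [[0,0,0,0,0,0,255],[0,0,0,0,0,0,255]]

```text
t: 11.97
tool_pos: [0.5735, -0.1793, 0.1691]
eef_rot: [[0.975, -0.222, -0.001], [-0.222, -0.975, 0.001], [-0.001, -0.0, -1.0]]
force: [-0.2, 0.3, -1.6]
opening: 0.173
```

Run:
```python
from h import *
d=snap('wrist','w7'); s=snap('scene','s7'); t=snap('top','t7');e=sense();print(e['t'],e['opening'],e['force'],e['tool_pos'],np.degrees(np.arctan2(e['eef_rot'][1][0],e['eef_rot'][0][0])))
cv2.imwrite('pics/c7.png',np.hstack([cv2.resize(d['pixels'],(400,300)),cv2.resize(s['pixels'][190:290,155:285],(390,300),interpolation=cv2.INTER_CUBIC)]))
cv2.imwrite('pics/c7t.png',cv2.resize(t['pixels'][130:260,360:470],None,fx=4,fy=4,interpolation=cv2.INTER_CUBIC))
```

```text
12.1167 0.1753046968782324 [-0.14460874 -0.94000033 -0.18084239] [ 0.57336298 -0.17706493  0.1695182 ] -12.65246497734834
```

View pics/c7.png

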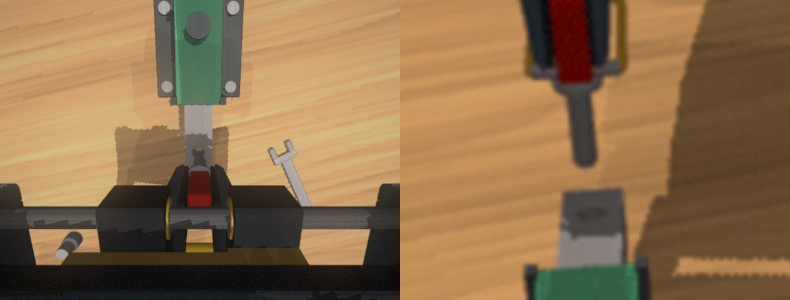

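View pics/c7t.png

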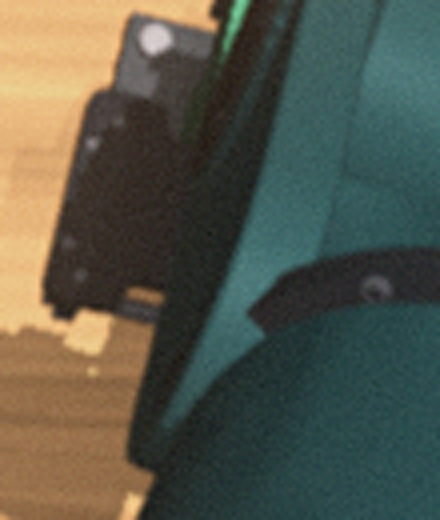

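The wrist picture shows the pin above the bar with the hole at (198,150) just past its tip. The scene picture shows the tip at (585,165) and the hole at (595,213). Next, enlarged crops to measure the offset.

Run:
```python
from h import *
d=load('w7');s=load('s7')
a=cv2.resize(d['pixels'][150:300,255:385],None,fx=4,fy=4,interpolation=cv2.INTER_CUBIC)
b=cv2.resize(s['pixels'][200:290,190:255],None,fx=600/90,fy=600/90,interpolation=cv2.INTER_CUBIC)[:600,:270]
b=cv2.resize(s['pixels'][210:285,200:243],None,fx=6,fy=6,interpolation=cv2.INTER_CUBIC)
b=cv2.copyMakeBorder(b,0,600-b.shape[0],0,0,cv2.BORDER_CONSTANT)
print(a.shape,b.shape)
cv2.imwrite('pics/c8.png',np.hstack([a,b]))
T=np.array([.5735,-.179,0])
for z in (.144,.115,.1885): print(z,(proj(d,T+[0,0,z])-[255,150])*4,(proj(s,T+[0,0,z])-[200,210])*6)
```

```text
(600, 520, 3) (600, 258, 3)
0.144 [259.84649221 425.38266889] [ 97.51604286 201.31389792]
0.115 [259.32713689 372.48580469] [108.31791764 299.05757704]
0.1885 [260.92014232 534.73501803] [79.98761429 42.70318157]
```

View pics/c8.png

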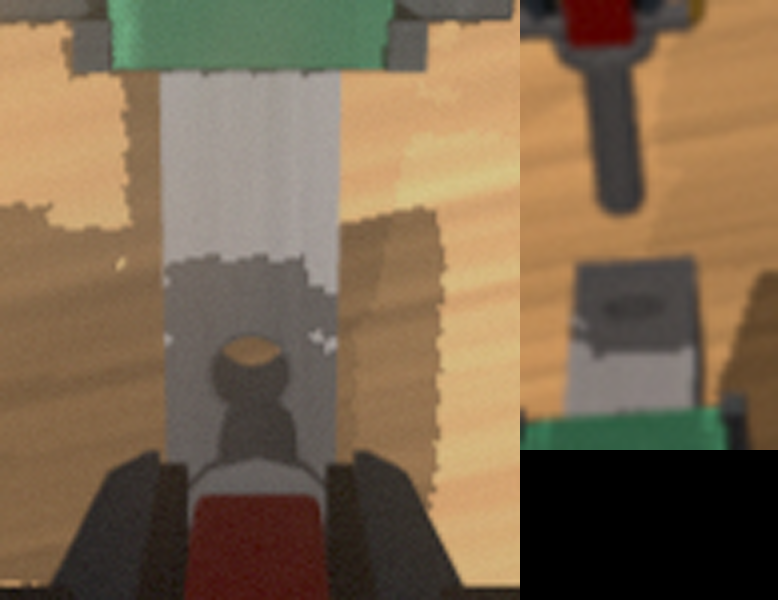

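Relative to the tip, the hole lies about 1.2 mm to stand +y and 0.8 mm to +x. I'll correct that and come down to just above the bar.

step_arm:
  motion:
    - [[0,0,0,0.1,0.1,-0.5,255],[0,0,0,0,0,-0.6,255],[0,0,0,0,0,-0.6,255],[0,0,0,0,0,-0.4,255],[0,0,0,0,0,-0.3,255],[0,0,0,0,0,0,255],[0,0,0,0,0,0,255]]

```text
t: 12.7
tool_pos: [0.5749, -0.177, 0.146]
eef_rot: [[0.975, -0.22, -0.0], [-0.22, -0.975, 0.0], [-0.0, -0.0, -1.0]]
force: [0.9, 0.6, -0.8]
opening: 0.173
```

step_arm:
  motion:
    - [[0,0,0,0,0,-0.1,255],[0,0,0,0,0,-0.1,255],[0,0,0,0,0,-0.1,255],[0,0,0,0,0,-0.1,255],[0,0,0,0,0,0,255]]

```text
t: 13.12
tool_pos: [0.5749, -0.177, 0.142]
eef_rot: [[0.975, -0.22, -0.0], [-0.22, -0.975, 0.0], [-0.0, -0.0, -1.0]]
force: [0.3, 0.7, -1.2]
opening: 0.172
```

Run:
```python
from h import *
d=snap('wrist','w9');s=snap('scene','s9'); e=sense(); print(e['tool_pos'],e['force'])
a=cv2.resize(d['pixels'][200:290,260:380],None,fx=5,fy=5,interpolation=cv2.INTER_CUBIC)
b=cv2.resize(s['pixels'][215:290,200:233],None,fx=6,fy=6,interpolation=cv2.INTER_CUBIC)
print(a.shape,b.shape)
cv2.imwrite('pics/c9.png',np.hstack([a,b]))
T=np.array(e['tool_pos'])*[1,1,0]
for z in (.117,.115): print(z,(proj(d,T+[0,0,z])-[260,200])*5,(proj(s,T+[0,0,z])-[200,215])*6)
```

```text
[ 0.57493847 -0.17702803  0.14211781] [-0.17261337 -0.33664781 -2.20850782]
(450, 600, 3) (450, 198, 3)
0.117 [302.13797654 281.35749283] [116.7226447  264.11943589]
0.115 [302.06765762 276.33829059] [117.43969168 270.72775085]
```

View pics/c9.png

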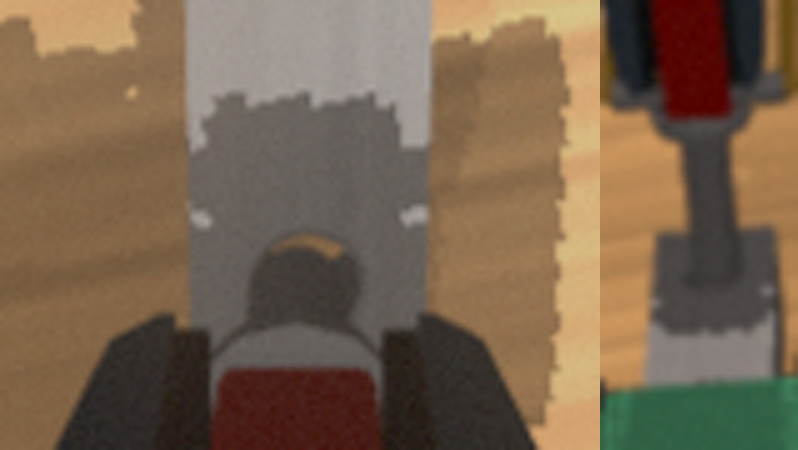

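The wrist crop shows the stem centred on the hole at (303,285) to within about 1 mm. Now to feel downward.

step_arm:
  motion:
    - [[0,0,0,0,0,-0.1,255],[0,0,0,0,0,-0.1,255],[0,0,0,0,0,-0.1,255],[0,0,0,0,0,-0.1,255],[0,0,0,0,0,0,255]]

```text
t: 13.63
tool_pos: [0.5746, -0.1771, 0.1378]
eef_rot: [[0.975, -0.22, -0.001], [-0.22, -0.975, -0.0], [-0.001, 0.0, -1.0]]
force: [-2.0, -2.5, -2.1]
opening: 0.172
```

step_arm:
  motion:
    - [[0,0,0,-0.03,-0.04,-0.05,255],[0,0,0,0,0,-0.1,255],[0,0,0,0,0,-0.1,255],[0,0,0,0,0,-0.1,255],[0,0,0,0,0,0,255]]

```text
t: 14.05
tool_pos: [0.5745, -0.1774, 0.1344]
eef_rot: [[0.975, -0.22, -0.0], [-0.22, -0.975, 0.0], [-0.0, -0.0, -1.0]]
force: [-0.7, -1.1, -2.0]
opening: 0.173
```

step_arm:
  motion:
    - [[0,0,0,0,0,-0.2,255],[0,0,0,0,0,-0.2,255],[0,0,0,0,0,-0.2,255],[0,0,0,0,0,-0.2,255],[0,0,0,0,0,-0.2,255],[0,0,0,0,0,-0.2,255],[0,0,0,0,0,0,255]]

```text
t: 14.63
tool_pos: [0.5745, -0.1774, 0.1221]
eef_rot: [[0.975, -0.22, -0.0], [-0.22, -0.975, 0.0], [-0.0, -0.0, -1.0]]
force: [-0.9, -1.6, -2.2]
opening: 0.174
```

step_arm:
  motion:
    - [[0,0,0,0,0,-0.2,255],[0,0,0,0,0,-0.2,255],[0,0,0,0,0,-0.2,255],[0,0,0,0,0,-0.2,255],[0,0,0,0,0,-0.2,255],[0,0,0,0,0,-0.2,255],[0,0,0,0,0,-0.2,255],[0,0,0,0,0,-0.2,255],[0,0,0,0,0,0,255]]

```text
t: 15.38
tool_pos: [0.5745, -0.1774, 0.1061]
eef_rot: [[0.975, -0.22, -0.0], [-0.22, -0.975, 0.0], [-0.0, -0.0, -1.0]]
force: [-1.8, -0.2, -3.1]
opening: 0.173
```

step_arm:
  motion:
    - [[0,0,0,0,0,-0.15,255],[0,0,0,0,0,-0.15,255],[0,0,0,0,0,-0.15,255],[0,0,0,0,0,-0.15,255],[0,0,0,0,0,-0.1,255],[0,0,0,0,0,-0.1,255],[0,0,0,0,0,0,255]]

```text
t: 15.97
tool_pos: [0.5746, -0.1774, 0.0984]
eef_rot: [[0.975, -0.22, -0.0], [-0.22, -0.975, -0.0], [-0.0, 0.0, -1.0]]
force: [-3.1, -1.9, -1.8]
opening: 0.174
```

step_arm:
  motion:
    - [[0,0,0,0,0,-0.05,255],[0,0,0,0,0,-0.05,255],[0,0,0,0,0,0,255]]

```text
t: 16.22
tool_pos: [0.5746, -0.1774, 0.0976]
eef_rot: [[0.975, -0.22, -0.0], [-0.22, -0.975, -0.0], [-0.0, 0.0, -1.0]]
force: [-3.7, -2.0, -0.3]
opening: 0.17
```

step_arm:
  motion:
    - [[0,0,0,0,0,-0.05,255],[0,0,0,0,0,0,255]]

```text
t: 16.38
tool_pos: [0.5746, -0.1775, 0.0971]
eef_rot: [[0.975, -0.22, -0.0], [-0.22, -0.975, -0.0], [-0.0, 0.0, -1.0]]
force: [-4.7, -2.3, -0.4]
opening: 0.175
```

step_arm:
  motion:
    - [[0,0,0,-0.04,-0.01,-0.05,255],[0,0,0,0,0,-0.05,255],[0,0,0,0,0,0,255]]

```text
t: 16.63
tool_pos: [0.5745, -0.1775, 0.0961]
eef_rot: [[0.975, -0.22, 0.001], [-0.22, -0.975, 0.0], [0.001, -0.0, -1.0]]
force: [-0.2, -0.1, -1.6]
opening: 0.171
```

step_arm:
  motion:
    - [[0,0,0,0,0,-0.05,255],[0,0,0,0,0,0,255]]

```text
t: 16.8
tool_pos: [0.5745, -0.1775, 0.096]
eef_rot: [[0.975, -0.22, 0.0], [-0.22, -0.975, 0.0], [0.0, -0.0, -1.0]]
force: [-2.9, 0.7, 4.6]
opening: 0.172
```

step_arm:
  motion:
    - [[0,0,0,0,0,-0.05,255],[0,0,0,0,0,0,255],[0,0,0,0,0,0,255]]

```text
t: 17.05
tool_pos: [0.5746, -0.1775, 0.096]
eef_rot: [[0.975, -0.22, 0.0], [-0.22, -0.975, 0.0], [0.0, -0.0, -1.0]]
force: [-5.8, 0.3, 12.4]
opening: 0.175
```

Run:
```python
from h import *
d=snap('wrist','w10');s=snap('scene','s10'); e=sense(); print(e['tool_pos'],e['force'])
a=cv2.resize(d['pixels'][200:320,240:400],None,fx=3,fy=3,interpolation=cv2.INTER_CUBIC)
b=cv2.resize(s['pixels'][200:290,185:260],None,fx=4,fy=4,interpolation=cv2.INTER_CUBIC)
cv2.imwrite('pics/c10.png',np.hstack([a,b]))
```

```text
[ 0.5746245  -0.17750979  0.09603246] [-6.05621883  0.58486061 12.33193242]
```

View pics/c10.png

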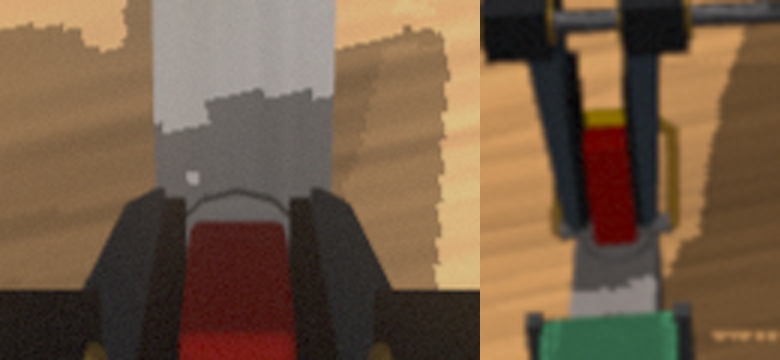

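The flange is on the bar: the wrist picture shows it at (238,205), the TCP stopped at the predicted z=0.096, and the force is a firm 12 N. Now to relax, open and rise.

step_arm:
  motion:
    - [[0,0,0,0,0,0.08,255],[0,0,0,0,0,0,0],[0,0,0,0,0,0,0],[0,0,0,0,0,0,0],[0,0,0,0,0,0,0],[0,0,0,0,0,0,0],[0,0,0,0,0,0,0],[0,0,0,0,0,0,0],[0,0,0,0,0,0,0],[0,0,0,0,0,0,0],[0,0,0,0,0,0,0],[0,0,0,0,0,0,0]]

```text
t: 18.15
tool_pos: [0.5743, -0.1775, 0.0959]
eef_rot: [[0.975, -0.22, 0.0], [-0.22, -0.975, -0.0], [0.0, -0.0, -1.0]]
force: [0.1, -0.4, -0.2]
opening: 0.946
```

step_arm:
  motion:
    - [[0,0,0,0,0,0.5,0],[0,0,0,0,0,1.0,0],[0,0,0,0,0,1.5,0],[0,0,0,0,0,2.0,0],[0,0,0,0,0,2.0,0],[0,0,0,0,0,2.0,0],[0,0,0,-1.0,0.2,1.0,0],[0,0,0,-2.0,0.45,1.0,0],[0,0,0,-2.0,0.45,0,0],[0,0,0,-2.0,0.45,0,0],[0,0,0,0,0,0,0]]

```text
t: 19.07
tool_pos: [0.5017, -0.1613, 0.2067]
eef_rot: [[0.975, -0.22, -0.0], [-0.22, -0.975, 0.0], [-0.0, 0.0, -1.0]]
force: [-0.4, -0.8, -0.1]
opening: 1.0
```

Run:
```python
from h import *
d=snap('wrist','w11');s=snap('scene','s11'); e=sense(); print(e['t'],e['tool_pos'],e['joints'],e['force'],e['opening'])
a=cv2.resize(d['pixels'],(400,300))
b=cv2.resize(s['pixels'][180:300,160:270],None,fx=3.5,fy=3.5,interpolation=cv2.INTER_CUBIC)
a=cv2.copyMakeBorder(a,0,b.shape[0]-300,0,0,cv2.BORDER_CONSTANT)
cv2.imwrite('pics/c11.png',np.hstack([a,b]))
```

```text
19.1667 [ 0.50447104 -0.16214854  0.20702933] [-3.54993644e-01  6.88545644e-02  2.05815701e+00  3.03725001e-05
  1.01304079e+00  1.43798240e+00] [ 0.08391788 -0.97779455 -0.00125686] 1.0030270502571426
```

View pics/c11.png

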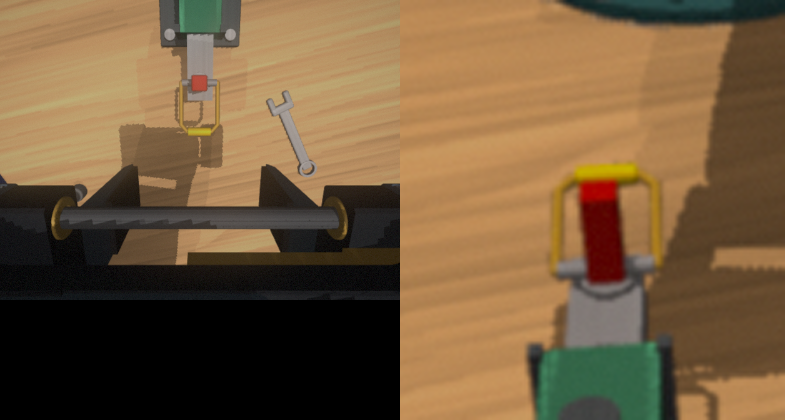

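The scene picture shows the pin upright with its flange on the bar, and the ring open over the end with its yellow bar at (607,171). Next I'll shut the fingers, tilt the tool 0.5 rad forward above the ring, and check where the real tip is.

step_arm:
  motion:
    - [[-0.022,-0.0976,0,0.4,-0.09,0,255],[-0.022,-0.0976,0,0.5,-0.11,0,255],[-0.022,-0.0976,0,0.5,-0.11,0,255],[-0.022,-0.0976,0,0.5,-0.11,0,255],[-0.022,-0.0976,0,0.6,-0.15,0,255],[0,0,0,0,0,0,255],[0,0,0,0,0,0,255],[0,0,0,0,0,0,255],[0,0,0,0,0,0,255],[0,0,0,0,0,0,255],[0,0,0,0,0,0,255],[0,0,0,0,0,0,255]]
  newtons: 10

```text
t: 20.17
tool_pos: [0.5295, -0.1678, 0.206]
eef_rot: [[0.856, -0.22, 0.467], [-0.193, -0.975, -0.105], [0.479, -0.0, -0.878]]
force: [0.6, -0.7, 0.1]
opening: 0.154
```

```bash
cat >> h.py <<'E'
U=np.array([.9757,-.2190,0]);V=np.array([.2190,.9757,0]);P0=np.array([.5744,-.1775,.115])
def st(p): q=np.array(p)-P0; return np.round(np.array([q@U,q@V,q[2]])*1e3,1)
def W(s,v,z): return P0+(s*U+v*V+np.array([0,0,z]))/1e3
E
python3 - <<'E'
from h import *
d=snap('wrist','w12');s=snap('scene','s12'); e=sense(); R=np.array(e['eef_rot']);T=np.array(e['tool_pos'])
print(e['t'],T,R.round(3).tolist(),e['joints'],e['opening']); print(st(T))
for n,Q in(('tool',T-.041*R[:,2]),('world',T+[0,0,.041])):
  for a in(.016,-.016):
    for b in(.0135,-.0135):
      p=Q+R[:,0]*a+R[:,1]*b; print(n,a,b,proj(s,p).round(1),proj(d,p).round(1))
a=cv2.resize(d['pixels'],(400,300))
b=cv2.resize(s['pixels'][100:290,160:270],None,fx=3.1,fy=3.1,interpolation=cv2.INTER_CUBIC)
a=cv2.copyMakeBorder(a,0,b.shape[0]-300,0,0,cv2.BORDER_CONSTANT)
cv2.imwrite('pics/c12.png',np.hstack([a,b]))
E
```

```text
20.2667 [ 0.52935879 -0.16771432  0.205943  ] [[0.856, -0.22, 0.468], [-0.193, -0.975, -0.105], [0.479, -0.0, -0.878]] [-0.39441801 -0.09713703  2.30241674  0.19080145  0.44984352  1.24683484] 0.06954006317131584
[-46.1  -0.3  90.9]
tool 0.016 0.0135 [201.7 162.1] [350.9 269.7]
tool 0.016 -0.0135 [221.  161.3] [291.4 269.7]
tool -0.016 0.0135 [203.8 163.8] [349.4 332.9]
tool -0.016 -0.0135 [222.3 163. ] [292.7 332.9]
world 0.016 0.0135 [200.5 164.7] [351. 225.]
world 0.016 -0.0135 [220.4 163.9] [291.3 225. ]
world -0.016 0.0135 [202.8 166.3] [349.5 290.5]
world -0.016 -0.0135 [221.8 165.5] [292.6 290.5]
```

View pics/c12.png

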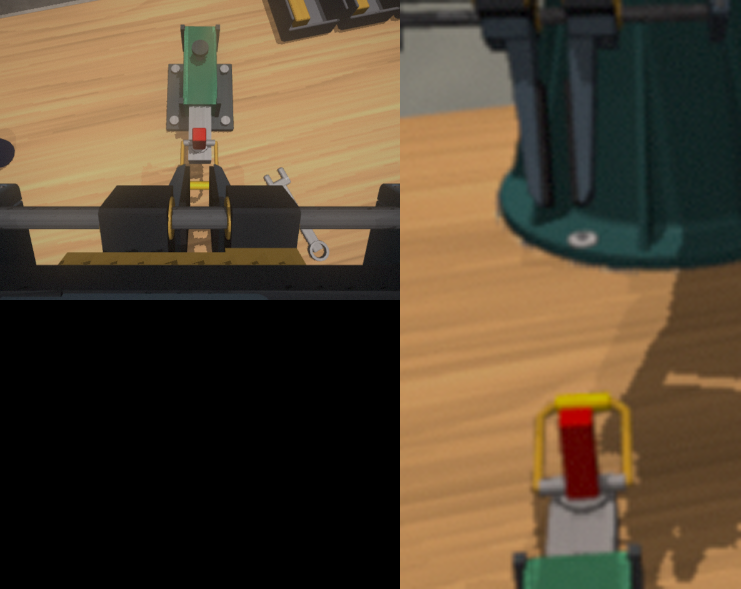

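The wrist picture shows the shut fingertips at about (199,165). That fits an offset along the tool axis of about 38 mm. Now down to just above the yellow bar.

step_arm:
  motion:
    - [[0,0,0,0,0,-0.6,255],[0,0,0,0,0,-1.1,255],[0,0,0,0,0,-1.2,255],[0,0,0,0,0,-1.2,255],[0,0,0,0,0,-1.2,255],[0,0,0,0,0,-1.2,255],[0,0,0,0,0,-1.2,255],[0,0,0,0,0,-0.8,255],[0,0,0,0,0,0,255]]

```text
t: 21.02
tool_pos: [0.5279, -0.1701, 0.1327]
eef_rot: [[0.864, -0.217, 0.454], [-0.195, -0.976, -0.094], [0.464, -0.008, -0.886]]
force: [0.0, -0.5, -0.4]
opening: 0.009
```

Run:
```python
from h import *
d=snap('wrist','w13');s=snap('scene','s13'); e=sense(); R=np.array(e['eef_rot']);T=np.array(e['tool_pos'])
print(e['t'],st(T),R.round(3).tolist(),np.round(e['joints'],3),e['opening'],e['force']); print(st(T-.038*R[:,2]))
a=cv2.resize(d['pixels'][200:400,220:420],None,fx=2,fy=2,interpolation=cv2.INTER_CUBIC)
b=cv2.resize(s['pixels'][180:290,170:270],None,fx=4,fy=4,interpolation=cv2.INTER_CUBIC)
a=cv2.copyMakeBorder(a,0,b.shape[0]-400,0,0,cv2.BORDER_CONSTANT)
cv2.imwrite('pics/c13.png',np.hstack([a,b]))
```

```text
21.1167 [-46.7  -2.9  18.6] [[0.864, -0.217, 0.455], [-0.195, -0.976, -0.094], [0.465, -0.007, -0.885]] [-0.405  0.042  2.332  0.312  0.306  1.11 ] 0.00768281375086716 [ 0.94977834 -0.4855106  -0.19045078]
[-64.4  -3.2  52.2]
```

View pics/c13.png

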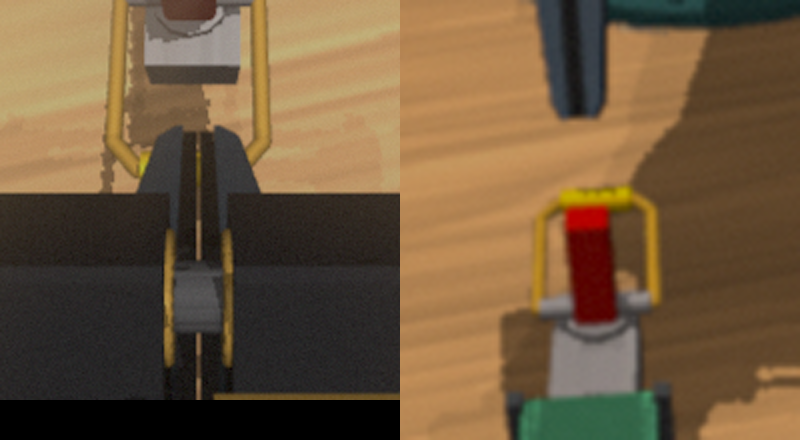

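The arm is close to its wrist-bend limit (j5≈0.31) with this much tilt, and was held back slightly. I'll reduce the tilt to 0.2 rad and re-centre over the bar (the yellow sleeve is at (595,197) in the scene crop).

step_arm:
  motion:
    - [[0.0205,0.091,0,0,0,0.3,255],[0.0205,0.091,0,-0.5,0.25,0,255],[0.0205,0.091,0,-0.46,0.26,-0.3,255],[0,0,0,0,0,0,255],[0,0,0,0,0,0,255]]

```text
t: 21.53
tool_pos: [0.5193, -0.1648, 0.1337]
eef_rot: [[0.955, -0.218, 0.201], [-0.215, -0.976, -0.037], [0.205, -0.008, -0.979]]
force: [-1.4, -0.1, 0.2]
opening: 0.003
```

```bash
cat >> h.py <<'E'
def rep():
    e=sense(); R=np.array(e['eef_rot']);T=np.array(e['tool_pos']); z=R[:,2]
    print('t',round(e['t'],2),'TCP',st(T),'Rt',st(T-.038*z),'tau',round(np.arctan2(z@U,-z[2]),3),'side',round(z@V,3),'yaw',np.degrees(np.arctan2(R[1,0],R[0,0])).round(1),'j',np.round(e['joints'],3),'F',np.round(e['force'],1))
E
python3 -c "
from h import *
rep()"
```

```text
t 21.53 TCP [-56.5   0.3  18.7] Rt [-64.3   0.   55.9] tau 0.206 side 0.008 yaw -12.7 j [-0.372  0.106  2.192  0.065  0.643  1.371] F [-1.4 -0.1  0.2]
```

step_arm:
  motion:
    - [[0,0,0,-0.1,0,-0.6,255],[0,0,0,0,0,-0.8,255],[0,0,0,0,0,-0.8,255],[0,0,0,0,0,-0.5,255],[0,0,0,0,0,-0.2,255],[0,0,0,0,0,-0.2,255],[0,0,0,0,0,-0.2,255],[0,0,0,0,0,-0.2,255],[0,0,0,0,0,-0.2,255],[0,0,0,0,0,0,255]]

```text
t: 22.37
tool_pos: [0.517, -0.1646, 0.0959]
eef_rot: [[0.956, -0.218, 0.198], [-0.216, -0.976, -0.036], [0.201, -0.008, -0.98]]
force: [-1.3, 1.2, 1.6]
opening: 0.003
```

Run:
```python
from h import *
d=snap('wrist','w14');s=snap('scene','s14'); rep()
a=cv2.resize(d['pixels'][200:400,220:420],None,fx=2,fy=2,interpolation=cv2.INTER_CUBIC)
b=cv2.resize(s['pixels'][180:290,170:270],None,fx=4,fy=4,interpolation=cv2.INTER_CUBIC)
a=cv2.copyMakeBorder(a,0,b.shape[0]-400,0,0,cv2.BORDER_CONSTANT)
cv2.imwrite('pics/c14.png',np.hstack([a,b]))
```

```text
t 22.47 TCP [-58.4   0.  -18.7] Rt [-66.1  -0.3  18.5] tau 0.203 side 0.008 yaw -12.7 j [-0.373  0.17   2.207  0.072  0.566  1.362] F [0.2 0.4 0.4]
```

View pics/c14.png

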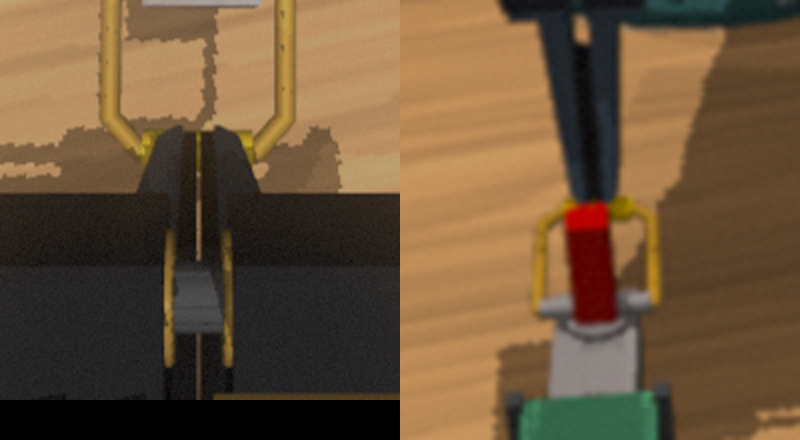

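step_arm:
  motion:
    - [[0,0,0,0.01,0,-0.25,255],[0,0,0,0.01,0,-0.25,255],[0,0,0,0.01,0,-0.25,255],[0,0,0,0.04,-0.01,-0.37,255],[0,0,0,0.03,-0.01,-0.37,255],[0,0,0,0.04,-0.01,-0.37,255],[0,0,0,0.08,-0.02,-0.27,255],[0,0,0,0.08,-0.02,-0.27,255],[0,0,0,0.08,-0.02,-0.27,255],[0,0,0,0.08,-0.01,-0.26,255],[0,0,0,0,0,0,255]]

```text
t: 23.38
tool_pos: [0.522, -0.1657, 0.0665]
eef_rot: [[0.956, -0.218, 0.198], [-0.216, -0.976, -0.036], [0.201, -0.008, -0.98]]
force: [-0.0, 0.1, 0.7]
opening: 0.003
```

Run:
```python
from h import *
d=snap('wrist','w15');s=snap('scene','s15'); rep()
a=cv2.resize(d['pixels'][200:400,220:420],None,fx=2,fy=2,interpolation=cv2.INTER_CUBIC)
b=cv2.resize(s['pixels'][180:290,170:270],None,fx=4,fy=4,interpolation=cv2.INTER_CUBIC)
a=cv2.copyMakeBorder(a,0,b.shape[0]-400,0,0,cv2.BORDER_CONSTANT)
cv2.imwrite('pics/c15.png',np.hstack([a,b]))
```

```text
t 23.48 TCP [-53.7   0.1 -48.1] Rt [-61.3  -0.2 -10.9] tau 0.203 side 0.008 yaw -12.7 j [-0.371  0.232  2.206  0.079  0.506  1.355] F [-0.6  0.   0.3]
```

View pics/c15.png

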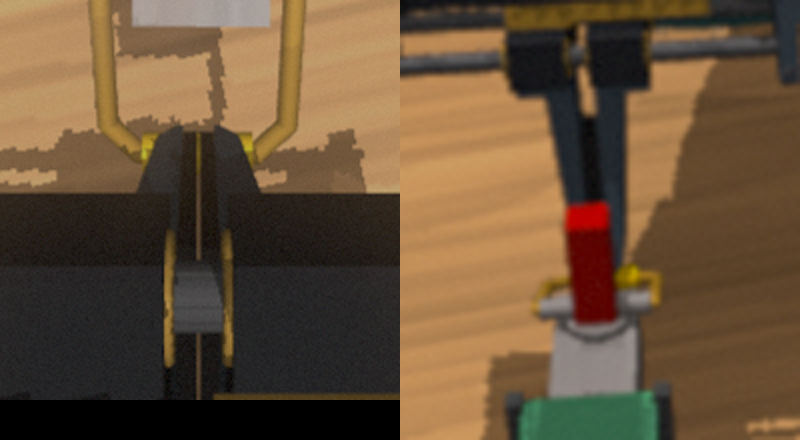

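The ring follows: the scene crop shows the yellow bar at (625,278), dropping level with the pivots. I'll keep following the arc.

step_arm:
  motion:
    - [[0,0,0,0.13,-0.03,-0.24,255],[0,0,0,0.13,-0.03,-0.25,255],[0,0,0,0.13,-0.03,-0.24,255],[0,0,0,0.13,-0.03,-0.25,255],[0,0,0,0.17,-0.04,-0.22,255],[0,0,0,0.18,-0.04,-0.21,255],[0,0,0,0.17,-0.04,-0.22,255],[0,0,0,0.18,-0.04,-0.21,255],[0,0,0,0,0,0,255]]

```text
t: 24.23
tool_pos: [0.5343, -0.1685, 0.0481]
eef_rot: [[0.956, -0.218, 0.198], [-0.216, -0.976, -0.036], [0.201, -0.008, -0.98]]
force: [-0.1, 0.8, 1.1]
opening: 0.005
```

Run:
```python
from h import *
d=snap('wrist','w16');s=snap('scene','s16'); rep()
a=cv2.resize(d['pixels'][160:400,200:440],None,fx=1.7,fy=1.7,interpolation=cv2.INTER_CUBIC)
b=cv2.resize(s['pixels'][180:290,170:265],None,fx=4,fy=4,interpolation=cv2.INTER_CUBIC)
a=cv2.copyMakeBorder(a,0,b.shape[0]-a.shape[0],0,0,cv2.BORDER_CONSTANT)
cv2.imwrite('pics/c16.png',np.hstack([a,b]))
```

```text
t 24.33 TCP [-41.2   0.  -66.6] Rt [-48.9  -0.3 -29.4] tau 0.203 side 0.008 yaw -12.7 j [-0.368  0.284  2.185  0.082  0.475  1.355] F [-0.2 -0.6 -0.1]
```

View pics/c16.png

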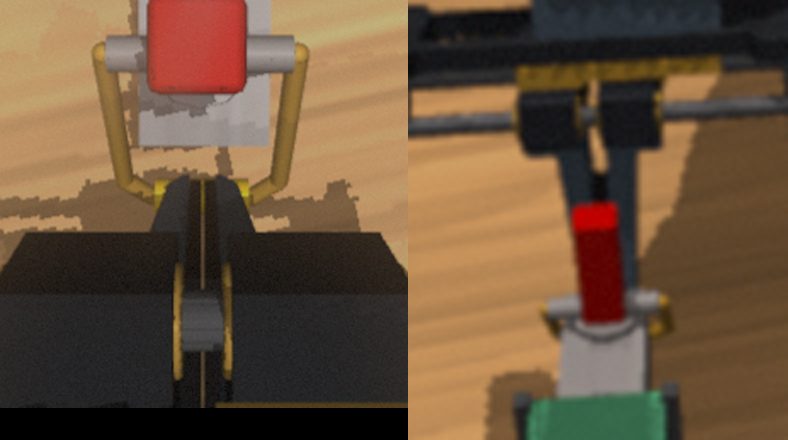

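The ring is at about 0.8 rad: the wrist crop shows the sleeve at (200,188) under the tip, close to the bar's end. I'll back off outward, go lower, and push inward with the fingers' side for the last part.

step_arm:
  motion:
    - [[0,0,0,-0.1,0.02,0.2,255],[0,0,0,-0.5,0.11,0,255],[0,0,0,-0.5,0.11,0,255],[0,0,0,-0.46,0.11,0,255],[0,0,0,0,0,0,255],[0,0,0,0,0,-0.5,255],[0,0,0,0,0,-0.6,255],[0,0,0,0,0,-0.6,255],[0,0,0,0,0,-0.6,255],[0,0,0,0,0,0,255]]

```text
t: 25.17
tool_pos: [0.5177, -0.1646, 0.0259]
eef_rot: [[0.956, -0.218, 0.196], [-0.216, -0.976, -0.035], [0.199, -0.009, -0.98]]
force: [-0.9, 0.4, -0.0]
opening: 0.005
```

Run:
```python
from h import *
d=snap('wrist','w17'); rep()
cv2.imwrite('pics/c17.png',cv2.resize(d['pixels'][100:340,200:440],None,fx=2,fy=2,interpolation=cv2.INTER_CUBIC))
```

```text
t 25.22 TCP [-58.    0.1 -88.6] Rt [-65.5  -0.2 -51.3] tau 0.201 side 0.008 yaw -12.7 j [-0.373  0.307  2.217  0.094  0.422  1.337] F [0.1 0.5 0.6]
```

View pics/c17.png

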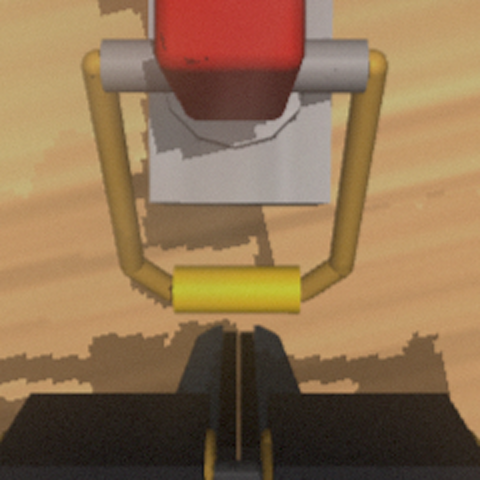

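The ring is free at about 0.8 rad, with the sleeve at (237,290) and the finger side facing it from outside. Pushing inward now.

step_arm:
  motion:
    - [[0,0,0,0.2,-0.04,0,255],[0,0,0,0.2,-0.04,0,255],[0,0,0,0.2,-0.05,0,255],[0,0,0,0.2,-0.04,0,255],[0,0,0,0.2,-0.05,0,255],[0,0,0,0.2,-0.04,0,255],[0,0,0,0.2,-0.05,0,255],[0,0,0,0.1,-0.02,0,255],[0,0,0,0.1,-0.02,0,255],[0,0,0,0,0,0,255]]

```text
t: 26.05
tool_pos: [0.532, -0.1675, 0.026]
eef_rot: [[0.957, -0.218, 0.193], [-0.216, -0.976, -0.034], [0.196, -0.009, -0.981]]
force: [-7.4, 0.9, -6.4]
opening: 0.006
```

Run:
```python
from h import *
d=snap('wrist','w18'); rep()
cv2.imwrite('pics/c18.png',cv2.resize(d['pixels'][100:340,200:440],None,fx=2,fy=2,interpolation=cv2.INTER_CUBIC))
```

```text
t 26.1 TCP [-43.6   0.5 -88.9] Rt [-51.1   0.1 -51.7] tau 0.197 side 0.009 yaw -12.7 j [-0.367  0.326  2.188  0.089  0.435  1.347] F [-7.6  1.2 -6.6]
```

View pics/c18.png

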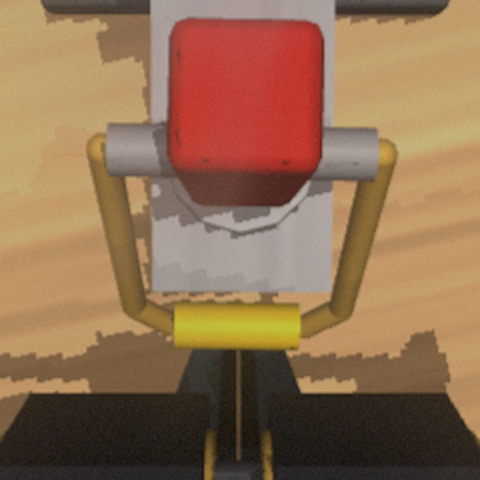

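The side push meets sliding friction: force is 7 N outward and 6.5 N downward. I'll follow the sleeve's arc downward instead.

step_arm:
  motion:
    - [[0,0,0,0,0,-0.2,255],[0,0,0,0.1,-0.02,-0.08,255],[0,0,0,0.1,-0.02,-0.08,255],[0,0,0,0.1,-0.02,-0.07,255],[0,0,0,0.1,-0.03,-0.06,255],[0,0,0,0,0,0,255]]

```text
t: 26.6
tool_pos: [0.537, -0.1688, 0.0216]
eef_rot: [[0.956, -0.218, 0.195], [-0.216, -0.976, -0.035], [0.198, -0.009, -0.98]]
force: [-5.9, 0.4, -6.2]
opening: 0.005
```

Run:
```python
from h import *
d=snap('wrist','w19');s=snap('scene','s19'); rep()
cv2.imwrite('pics/c19.png',cv2.resize(d['pixels'][100:340,200:440],None,fx=2,fy=2,interpolation=cv2.INTER_CUBIC))
```

```text
t 26.7 TCP [-38.4   0.3 -93.3] Rt [-46.   -0.  -56.1] tau 0.199 side 0.009 yaw -12.7 j [-0.366  0.341  2.179  0.09   0.427  1.347] F [-5.6  0.1 -5.7]
```

View pics/c19.png

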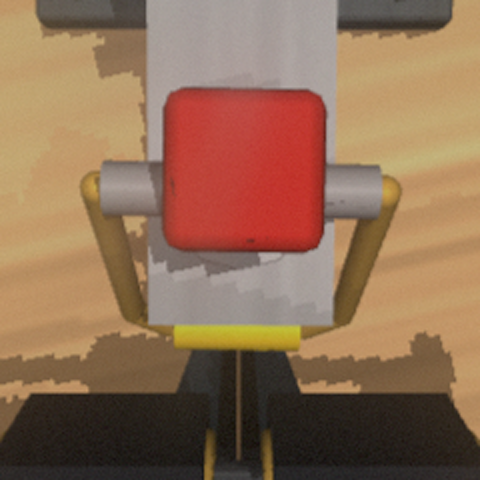

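step_arm:
  motion:
    - [[0,0,0,0,0,-0.15,255],[0,0,0,0.1,-0.02,-0.05,255],[0,0,0,0.1,-0.02,-0.05,255],[0,0,0,0,0,0,255]]

```text
t: 27.03
tool_pos: [0.54, -0.1696, 0.0197]
eef_rot: [[0.956, -0.218, 0.197], [-0.216, -0.976, -0.036], [0.2, -0.008, -0.98]]
force: [-4.2, 0.7, -5.0]
opening: 0.006
```

Run:
```python
from h import *
d=snap('wrist','w20'); rep()
cv2.imwrite('pics/c20.png',cv2.resize(d['pixels'][100:340,200:440],None,fx=2,fy=2,interpolation=cv2.INTER_CUBIC))
for phi in(.9,1,1.05,1.1,1.15):
    c=W(-56*np.cos(phi),0,8-56*np.sin(phi)); print(phi,(proj(d,c)-[200,100])*2)
print((proj(d,W(-20,0,0))-[200,100])*2,(proj(d,W(0,0,8))-[200,100])*2)
```

```text
t 27.08 TCP [-35.3   0.2 -95.3] Rt [-42.9  -0.1 -58. ] tau 0.202 side 0.008 yaw -12.7 j [-0.366  0.348  2.174  0.091  0.422  1.347] F [-4.6  0.6 -4.6]
0.9 [241.40976302 383.76944177]
1 [241.48360883 359.21324778]
1.05 [241.5177814  346.84839802]
1.1 [241.55016528 334.43166322]
1.15 [241.58078998 321.96665014]
[240.82212507 339.89217538] [240.7665966  214.49737679]
```

View pics/c20.png

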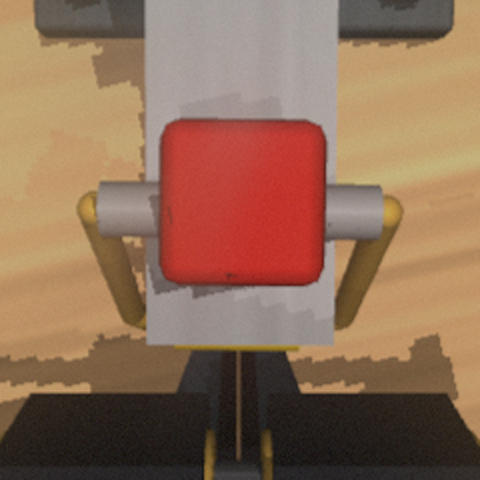

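The sleeve is nearly hidden under the bar's end (bar edge at y=345, sleeve edge at 349). That matches a ring angle of about 1.13–1.15. I'll withdraw outward, rise and inspect.

step_arm:
  motion:
    - [[0,0,0,-0.3,0.07,0,255],[0,0,0,-0.7,0.15,0,255],[0,0,0,-1.0,0.22,0,255],[0,0,0,-1.0,0.22,0.5,255],[0,0,0,-0.8,0.18,1.5,255],[0,0,0,0,0,2.0,255],[0,0,0,0,0,2.0,255],[0,0,0,0,0,2.0,255],[0,0,0,0,0,1.5,255],[0,0,0,0,0,0,255],[0,0,0,0,0,0,255]]

```text
t: 28.0
tool_pos: [0.5024, -0.1614, 0.116]
eef_rot: [[0.955, -0.218, 0.2], [-0.215, -0.976, -0.037], [0.204, -0.008, -0.979]]
force: [0.3, 0.6, 0.1]
opening: 0.007
```

Run:
```python
from h import *
d=snap('wrist','w21');s=snap('scene','s21'); t=snap('top','t21');rep()
q=proj(d,W(-20,0,0));print(q)
for phi in(.9,1,1.05,1.1,1.15):
    print(phi,proj(d,W(-56*np.cos(phi),0,8-56*np.sin(phi))))
print('end/pivot/head',q,proj(d,W(0,0,8)),proj(d,W(0,0,48)))
u,v=map(int,q); v0=max(v-80,0);print(u-75,v0)
a=cv2.resize(d['pixels'][v0:v0+130,u-75:u+75],None,fx=3,fy=3,interpolation=cv2.INTER_CUBIC)
b=cv2.resize(s['pixels'][200:310,180:265],None,fx=390/110,fy=390/110,interpolation=cv2.INTER_CUBIC)
print(a.shape,b.shape);cv2.imwrite('pics/c21.png',np.hstack([a[:390],b[:a.shape[0]]]))
```

```text
t 28.15 TCP [-74.6   0.1  -0.8] Rt [-82.3  -0.2  36.4] tau 0.201 side 0.008 yaw -12.7 j [-0.378  0.112  2.231  0.07   0.602  1.36 ] F [0.2 0.3 0.2]
[320.59939306 174.7583024 ]
0.9 [320.7310511  202.62257513]
1 [320.7510022 195.7864996]
1.05 [320.76036433 192.23747046]
1.1 [320.76931234 188.60783269]
1.15 [320.77784249 184.90236136]
end/pivot/head [320.59939306 174.7583024 ] [320.59715507 135.62547449] [320.3341251  118.10327379]
245 94
(390, 450, 3) (390, 301, 3)
```

View pics/c21.png

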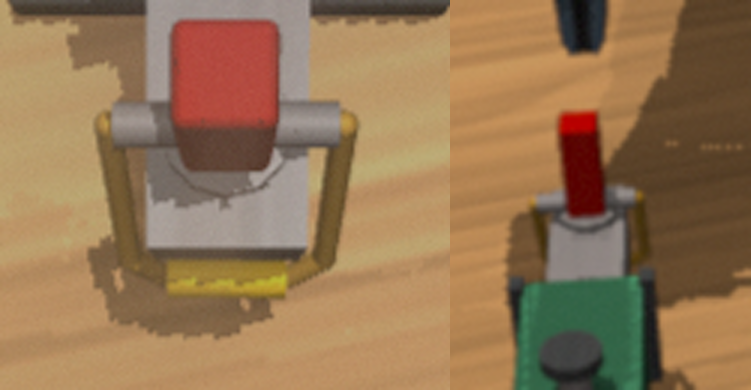

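The sleeve sits at (227,278) in the wrist crop, just past and below the bar's end. That corresponds to a ring angle of about 1.12–1.15 rad. The flange is flat on the bar, the pin is upright and the robot is clear, so I'm handing in.

```bash
python3 -c "
from h import *
print(robot.job_done())"
```

```text
the job is handed in; nothing more can be done
None
```

The lock pin is fully home in the bar's hole with its ring swung down over the bar's end. I handed the job in at about 28 s of the 61 s allowed; no verdict was reported.

**What I did**
- **Grasp:** The first grasp closed on nothing above the head. Both cameras showed the real fingertips about 40 mm behind the reported TCP. I reopened, went lower and gripped the 16 mm head.
- **Insertion:** I felt the pin down into the hole with 5 N or less until the flange seated. The stop was firm at the predicted height, with 12 N down, and the ring was still open.
- **Ring:** I let go and swung the ring down with the shut fingers in two stages. The push force stayed around 10 N. Then I withdrew clear.

**Last checks**
- **Ring angle:** The last wrist picture puts it at about 1.12–1.15 rad, against the 1.0 needed.
- **Pin:** It stands upright with its flange flat on the bar.
- **Robot:** It touches nothing, and the force reads about 0.
- **Spanner, spray can and socket:** Nothing touched them as far as I saw, but I did not measure their positions again at the end.

**What disagreed:** With the tool tilted 0.5 rad, wrist joint 5 read 0.306 against its 0.31 limit. I reduced the tilt at once and kept it lower from then on, but I can't rule out that this counted as passing the joint's range.

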